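# Load a filter tube into the rotary carousel and index it on its stop screw

### The job

Stand the loose filter tube from the table upright in the empty cup of the carousel and let it go. Then push the carousel round (its upright post is there for that), counter-clockwise seen from above, until its spoke rests against the tip of the stop screw: gently, no harder than 15 newtons on the screw, and leave it resting there without a gap. Do not disturb the other things on the table.

Things in the scene. Friction and masses are not known exactly. Their poses are not given: they have to be found in the camera images.
- tube: The loose filter tube to load: plain black upright cylinder, 30 mm in diameter, 60 mm tall, about 90 g, standing alone on the table. Origin at the centre of its underside, z up its axis.
- base: Fixed base of the rotary stage: dark round plate, 310 mm across, 10 mm thick. Origin at the centre of its underside, on the carousel's turning axis. Its +x axis points to the index mark: a white line with a small square block (20 mm across, 22 mm above the table) 135 mm from the axis.
- carousel: Metal disc, 200 mm across, top 40 mm above the table. Origin on its turning axis at table height. Three low cups 120 deg apart: the empty one on its own +x axis, the others hold fixed tubes like the loose one (tops 100 mm up). Starts 0.75 to 1.5 rad clockwise of the cup facing the index mark. Drag, 1 to 2 N at the post, keeps it where it is left; a weak spring helps counter-clockwise.
- pocket (a point): Centre of the floor of the empty cup on the carousel, 78 mm from the turning axis and 40 mm above the table. The cup is 36 mm wide inside, 42 mm outside, its wall 10 mm high.
- post (a point): Centre of the top end of the push post, an upright steel rod on the spoke, 14 mm in diameter, 125 mm from the turning axis, from 40 to 96 mm above the table. Push its clockwise side. Fingers kept 55 mm or more above the table pass over the stop block and screw.
- stop: Dark stop block on the base plate, 30 x 26 mm, top 45 mm above the table. Origin at its underside's centre, 10 mm above the table. A brass screw, 8 mm thick, with a rubber tip (about 5 N per mm), points along the block's +y axis to the coming spoke, 35 mm above the table. Its tip stands 38 to 68 mm from the origin, set anew each time and not measured: find it by feel or sight. It holds still.
- mount: Bystander, to be left alone: lens mount on a thin post with a round foot 44 mm across, about 100 mm tall. Origin at the centre of its underside.
- case: Bystander, to be left alone: flat grey plastic case, 70 x 100 mm, 30 mm high. Origin at the centre of its underside.
- sensor: Bystander, to be left alone: flat round dark sensor head, 50 mm across, 22 mm high. Origin at the centre of its underside.
- spoke (a point): Outer end of the spoke on the carousel's own -x axis, 135 mm from the turning axis, 35 mm above the table. The bar is 10 mm wide and 10 mm thick. Its counter-clockwise flank meets the tip of the stop screw, 118 mm from the axis, within 0.13 rad on either side of where the empty cup faces the index mark.

How it is judged:
By the outcome, as a careful person would: the job done as asked, in the order asked, and still so for the second after the job is handed in, with the robot touching nothing.
It also fails if it takes over 64 s, if anything falls off the work surface, if the arm or the gripper's body presses on something with over 40 N, if the wrist force passes 120 N, or if a joint passes its speed limit or range.

### The arm

A 6-joint arm with a two-finger parallel gripper is mounted at the origin on the work surface. World frame = base frame: x ahead of the robot, y to its left, z up, the work surface at z = 0. Lengths are in mm, angles in degrees, forces in N, time in s.
With the tool pointing down it reaches from about 300 to 850 mm from the base axis. Payload 4.2 kg.
Tool frame: the origin (TCP) lies at the very end of the fingers, on their centre line; the grasp point (between the pads) lies 19 mm behind it (env.grip_depth is the distance from the TCP to the grasp point, in mm); y points along the fingers, z is the direction in which the jaws open and shut, and the axes are right-handed (so a half turn about y gives the same grasp; the last joint's range is limited). The gripper opens to 91 mm and grips with 3 to 60 N. Pads are 32 mm wide; open, the fingers measure 118 mm over their backs; the gripper's body (76 mm by 178 mm) begins 60 mm behind the grasp point.
Start: joints at [66.921, 18.312, 89.639, -0, 72.044, -1.146], TCP at [214.779, 533.402, 175.176] pointing down, gripper open.
Joint ranges: [-177.97, 177.97], [-48.28, 115.42], [12.27, 149.76], [-77.06, 257.06], [2.81, 150.46], [-146.56, 146.56]. Speed limits (degrees/s): [147.25, 147.25, 180, 180, 180, 180].

### API

Orientations are given as [roll, pitch, yaw] about the fixed x, y, z axes, in that order (R = Rz(yaw) Ry(pitch) Rx(roll)).
In Python, from workcell import state, imaging, job, env gives the robot as it stands.
- The arm moves only by the shell command python3 -m pendant 'ROWS' [FORCE]. ROWS is JSON, a list of rows, each an object with "delta_pos": the shift along the tool's x, y, z in cm, a list of three; "twist": the turn, a rotation vector about the tool's x, y, z in degrees, a list of three; "grip": the opening in per cent of the stroke, from 0 (shut) to 100 (fully open). In form: [{"delta_pos": [tx, ty, tz], "twist": [wx, wy, wz], "grip": grip}, ...]. A call has exactly 5 rows; each row is the pose to reach, as a shift and turn from the pose commanded when the call began, along the tool's axes at that moment; what a row does not reach only later rows make up. A row lasts 1/10 s, in which the tool goes at most 50 mm and 8.59 degrees, less where a joint would pass 70% of its speed; a pose out of reach is approached as far as the arm can. A call with a gripper value outside its range is refused whole. The fingers move at their own pace and stop on an object; FORCE is the grip in N (left out, the last holds). Time passes only in rows, so rows that repeat a pose let the fingers close, or fill a call up. It gives the time, the measured TCP pose, the force and the opening at its end, in the units of the state.
- state(): the state, without advancing time (a new reading comes with each control period).
- imaging.grab_frame(name): name is "scene" or "top" or "wrist"; returns (picture, depth): 400x640x3 uint8, red, green, blue; 400x640 float32, mm along the optical axis (not along the pixel's ray), 0 where there is no reading.
- imaging.camera_info(name): a dict with "fx", "fy", "cx", "cy" (pixels), "R" (3x3) and "t" (3): a world point X has camera coordinates R X + t. Camera axes: x right, y down, z forward; pixel columns grow to the right and rows downward; lengths in mm; the calibration is good to about 2 mm. A picture is of the moment at which its call begins: read the wrist's pose just before it. camera_info takes no time and is no camera call; for the wrist camera it gives the pose at the moment of the call.
- job.job_done(): hands the job in, once; it reports no verdict.
The state is a dict: "time_s": time; "qpos": joint angles; "qvel": joint speeds; "effort": joint torques, N m; "ee_pos": TCP position; "ee_rot": TCP orientation; "force": force on the tool from outside, world axes, zero at the start; "torque": the same for the moment, N m; "gripper_width": finger opening in mm.
Only numpy, scipy, OpenCV 4.12 (cv2) and the standard library are available. Lean on these libraries where they do the work, as an engineer would, in place of code of your own. Each camera call takes 0.05 s, during which the arm holds its last target.

## Working session

There is one attempt and no reset: what is moved stays moved. The work goes in short steps, Python scripts to look and compute and a shell command to move; the robot and the scene stay as the last step left them, time stands still between calls to the robot, and variables do not carry over. Pictures are saved under pics/ and viewed, and the job is handed in when it is done.

```bash
ls; mkdir -p pics; python3 - <<'E'
from workcell import state, imaging, job, env
import cv2,json
s=state();print(s)
for n in("top","scene"):
    p,d=imaging.grab_frame(n);cv2.imwrite(f"pics/{n}0.png",p[:,:,::-1])
    import numpy as np; np.save(f"{n}0.npy",d)
    print(n,imaging.camera_info(n))
E
```

```text
pics
{'time_s': 0.0, 'qpos': array([ 6.69215433e+01,  1.83513459e+01,  8.97052531e+01, -5.64268461e-04,
        7.20415436e+01, -1.14420185e+00]), 'qvel': array([-0.08257252,  0.03030678,  0.09204394,  0.00796221, -0.03730943,
        0.02587231]), 'effort': array([-2.51112215e-04, -4.12479579e+01, -2.31978858e+01,  7.26515288e-02,
        4.56007209e-02, -1.33144581e-04]), 'ee_pos': array([214.5578489 , 532.87684085, 174.33108621]), 'ee_rot': array([-9.00981338e+01,  1.42341378e-03, -2.19340817e+01]), 'force': array([ 0.28712496, -0.65458196,  0.48032251]), 'torque': array([-0.0305844 ,  0.01195263, -0.00428588]), 'gripper_width': 91.1955650840671}
top {'fx': 411.28090931827916, 'fy': 411.28090931827916, 'cx': 321.95341324236097, 'cy': 204.20275745324892, 'R': array([[ 0.00442737, -0.99974573, -0.02211043],
       [-0.99720326, -0.00276435, -0.0746861 ],
       [ 0.07460599,  0.02237925, -0.99696194]]), 't': array([  34.43419505,  586.80559585, 1092.4312363 ])}
scene {'fx': 478.41186238118746, 'fy': 478.41186238118746, 'cx': 315.69530582402894, 'cy': 198.9550621180034, 'R': array([[ 0.49633882,  0.8680832 , -0.00890675],
       [ 0.67220794, -0.39079622, -0.62882016],
       [-0.54934894,  0.30612067, -0.77749976]]), 't': array([-313.63732877, -332.02123936, 1495.67943643])}
```

View pics/top0.png

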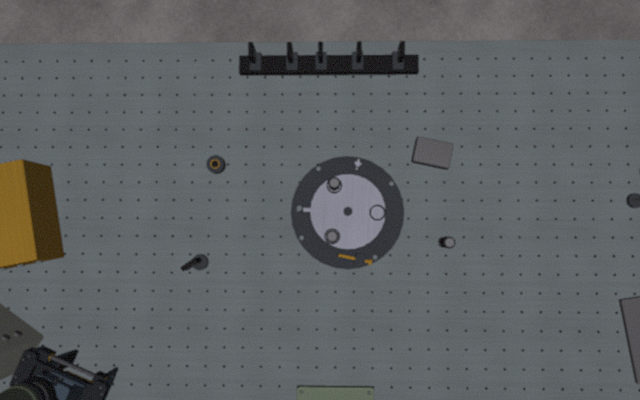

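View pics/scene0.png

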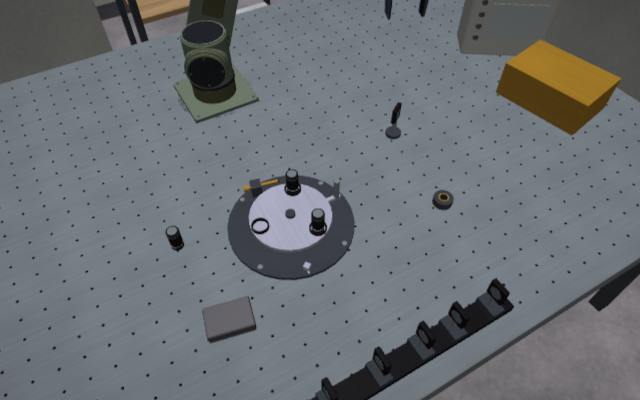

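```bash
cat > h.py <<'E'
import numpy as np,cv2
def p2w(ci,u,v,z):
    d=np.array([(u-ci['cx'])/ci['fx'],(v-ci['cy'])/ci['fy'],1.]);R=np.array(ci['R']);t=np.array(ci['t'])
    c=-R.T@t; d=R.T@d; return c+d*(z-c[2])/d[2]
def w2p(ci,X):
    q=np.array(ci['R'])@np.array(X)+ci['t']; return q[0]/q[2]*ci['fx']+ci['cx'],q[1]/q[2]*ci['fy']+ci['cy']
E
python3 - <<'E'
from h import *
p=cv2.imread('pics/top0.png');cv2.imwrite('pics/topz.png',cv2.resize(p[140:280,280:470],None,fx=4,fy=4,interpolation=cv2.INTER_CUBIC))
p=cv2.imread('pics/scene0.png');cv2.imwrite('pics/scenez.png',cv2.resize(p[150:290,150:360],None,fx=3.8,fy=3.8,interpolation=cv2.INTER_CUBIC))
E
```

```text
(no output)
```

View pics/topz.png

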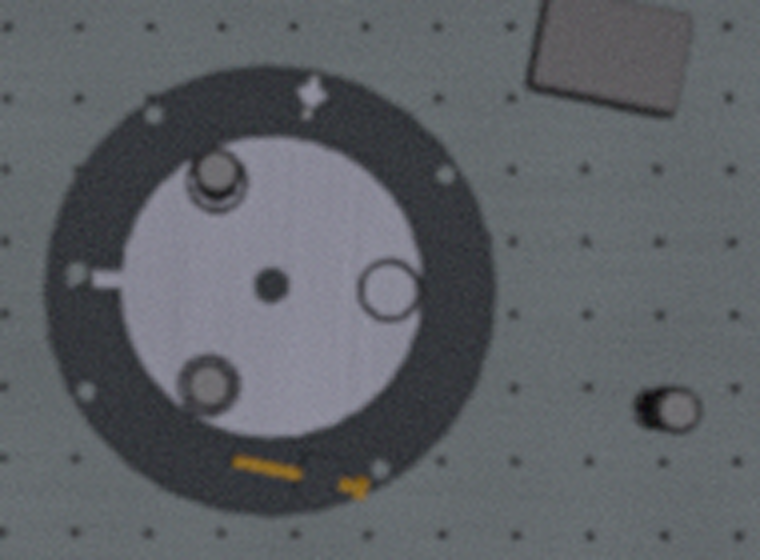

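View pics/scenez.png

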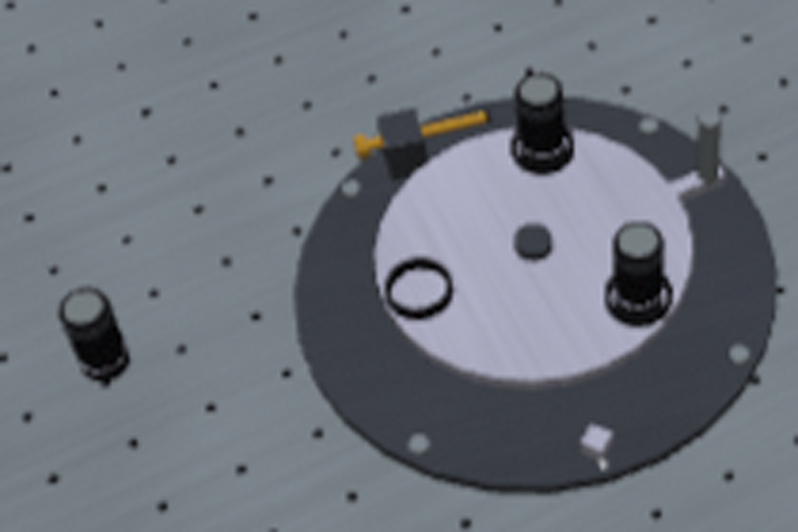

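```bash
python3 - <<'E'
from h import *
from workcell import imaging
T=imaging.camera_info('top');S=imaging.camera_info('scene')
pts={'tube':((678,410),(83,306),60),'cup':((389,290),(419,287),50),'hubdisc':((271,287),None,40),'disc':((272,287),(533,256),40),'t1':((217,172),(640,242),100),'t2':((208,385),(541,90),100),'post':((77,272),(709,120),96),'index':((312,94),(597,437),22),'tip':((233,461),(487,116),35),'head':((355,487),(362,147),35)}
for k,(a,b,z) in pts.items():
    w=p2w(T,280+(a[0]+.5)/4-.5,140+(a[1]+.5)/4-.5,z); o=p2w(S,150+(b[0]+.5)/3.8-.5,150+(b[1]+.5)/3.8-.5,z) if b else None
    print(k,w.round(1),None if o is None else o.round(1))
E
```

```text
tube [ 486.5 -293.3   60. ] [ 484.8 -294.7   60. ]
cup [ 564.1 -108.7   50. ] [ 566.5 -111.4   50. ]
hubdisc [566.4 -31.6  40. ] None
disc [566.4 -32.2  40. ] [573.7 -37.   40. ]
t1 [635.7   4.9 100. ] [637.5   3.9 100. ]
t2 [501.4  10.2 100. ] [502.  10. 100.]
post [572.3  93.3  96. ] [573.7  90.3  96. ]
index [699.3 -60.2  22. ] [698.7 -61.2  22. ]
tip [451.   -6.6  35. ] [451.1  -7.5  35. ]
head [434.4 -87.2  35. ] [433.8 -91.3  35. ]
```

```bash
cat > go.py <<'E'
import sys,numpy as np
from workcell import state
from scipy.spatial.transform import Rotation as Ro
def g(x,y,z,yaw=-22):
    s=state();R=Ro.from_euler('xyz',s['ee_rot'],degrees=True);T=Ro.from_euler('xyz',[-90,0,yaw],degrees=True)
    print('t',round(s['time_s'],2),'pos',s['ee_pos'].round(1),'rot',s['ee_rot'].round(1),'F',s['force'].round(1),'w',round(s['gripper_width'],1))
    print('delta cm',(R.inv().apply(np.array([x,y,z])-s['ee_pos'])/10).round(2),'twist',(R.inv()*T).as_rotvec(degrees=True).round(1))
if __name__=='__main__': g(*map(float,sys.argv[1:]))
E
python3 -m pendant '[{"delta_pos":[56.06,0,-66.62],"twist":[0,0,0],"grip":100},{"delta_pos":[56.06,0,-66.62],"twist":[0,0,0],"grip":100},{"delta_pos":[56.06,0,-66.62],"twist":[0,0,0],"grip":100},{"delta_pos":[56.06,0,-66.62],"twist":[0,0,0],"grip":100},{"delta_pos":[56.06,0,-66.62],"twist":[0,0,0],"grip":100}]' 20; python3 go.py 486 -294 175
```

```text
time_s: 0.6
ee_pos: [292.6, 293.8, 174.9]
ee_rot: [-90.0, -0.0, -21.9]
force: [0.8, -0.4, 0.6]
gripper_width: 91.1
t 0.6 pos [292.6 293.8 174.9] rot [-90.   -0.  -21.9] F [ 0.8 -0.4  0.6] w 91.1
delta cm [ 3.985e+01  1.000e-02 -4.734e+01] twist [0.  0.1 0. ]
```

```bash
python3 -m pendant '[{"delta_pos":[39.85,0,-47.34],"twist":[0,0,0],"grip":100},{"delta_pos":[39.85,0,-47.34],"twist":[0,0,0],"grip":100},{"delta_pos":[39.85,0,-47.34],"twist":[0,0,0],"grip":100},{"delta_pos":[39.85,0,-47.34],"twist":[0,0,0],"grip":100},{"delta_pos":[39.85,0,-47.34],"twist":[0,0,0],"grip":100}]' ; python3 go.py 486 -294 140
```

```text
time_s: 1.1
ee_pos: [370.5, 56.4, 175.1]
ee_rot: [-90.0, -0.0, -21.9]
force: [1.4, 0.8, 0.4]
gripper_width: 91.4
t 1.1 pos [370.5  56.4 175.1] rot [-90.   -0.  -21.9] F [1.4 0.8 0.4] w 91.4
delta cm [ 23.79   3.51 -28.19] twist [-0.   0.1  0. ]
```

```bash
python3 -m pendant '[{"delta_pos":[23.8,3.5,-28.2],"twist":[0,0,0],"grip":100},{"delta_pos":[23.8,3.5,-28.2],"twist":[0,0,0],"grip":100},{"delta_pos":[23.8,3.5,-28.2],"twist":[0,0,0],"grip":100},{"delta_pos":[23.8,3.5,-28.2],"twist":[0,0,0],"grip":100},{"delta_pos":[23.8,3.5,-28.2],"twist":[0,0,0],"grip":100}]' ; python3 go.py 486 -294 140
```

```text
time_s: 1.6
ee_pos: [448.4, -180.2, 151.1]
ee_rot: [-90.0, 0.0, -22.0]
force: [0.9, 0.5, 0.7]
gripper_width: 91.0
t 1.6 pos [ 448.4 -180.2  151.1] rot [-90.   0. -22.] F [0.9 0.5 0.7] w 91.0
delta cm [ 7.75  1.1  -9.15] twist [-0.  0. -0.]
```

```bash
python3 -m pendant '[{"delta_pos":[7.75,1.1,-9.15],"twist":[0,0,0],"grip":100},{"delta_pos":[7.75,1.1,-9.15],"twist":[0,0,0],"grip":100},{"delta_pos":[7.75,1.1,-9.15],"twist":[0,0,0],"grip":100},{"delta_pos":[7.75,1.1,-9.15],"twist":[0,0,0],"grip":100},{"delta_pos":[7.75,1.1,-9.15],"twist":[0,0,0],"grip":100}]' ; python3 go.py 486 -294 19; python3 - <<'E'
from h import *
from workcell import imaging
p,d=imaging.grab_frame('wrist');c=imaging.camera_info('wrist');cv2.imwrite('pics/w1.png',p[:,:,::-1]);np.save('w1.npy',d)
print(w2p(c,[485.7,-294,60]),c)
E
```

```text
time_s: 2.1
ee_pos: [485.4, -291.4, 139.8]
ee_rot: [-89.9, 0.1, -22.0]
force: [-0.2, -0.0, 0.1]
gripper_width: 90.9
t 2.1 pos [ 485.4 -291.4  139.8] rot [-89.9   0.1 -22. ] F [-0.2 -0.   0.1] w 90.9
delta cm [ 0.18 12.08 -0.24] twist [-0.1  0.  -0.1]
(np.float64(314.83768197540115), np.float64(193.36930881568134)) {'fx': 346.5207709656897, 'fy': 346.5207709656897, 'cx': 318.1158291756827, 'cy': 198.01973018586557, 'R': array([[ 3.73501840e-01,  9.27629437e-01,  5.57080318e-05],
       [ 8.86249647e-01, -3.56858366e-01,  2.95319606e-01],
       [ 2.73967039e-01, -1.10253045e-01, -9.55398518e-01]]), 't': array([  88.45558766, -557.13610878,  193.5591582 ])}
```

View pics/w1.png

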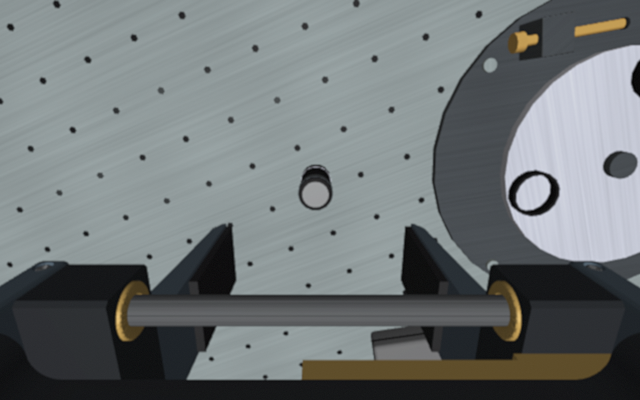

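The wrist view shows the tube top at about (315,194), where predicted; the cup is at (534,193). I'll descend.

```bash
python3 -m pendant '[{"delta_pos":[0.15,4,-0.2],"twist":[0,0,0],"grip":100},{"delta_pos":[0.15,8,-0.2],"twist":[0,0,0],"grip":100},{"delta_pos":[0.15,10.5,-0.2],"twist":[0,0,0],"grip":100},{"delta_pos":[0.15,11.9,-0.2],"twist":[0,0,0],"grip":100},{"delta_pos":[0.15,11.9,-0.2],"twist":[0,0,0],"grip":100}]' ; python3 go.py 486 -294 20;  python3 -m pendant '[{"delta_pos":[0,0,0],"twist":[0,0,0],"grip":28},{"delta_pos":[0,0,0],"twist":[0,0,0],"grip":20},{"delta_pos":[0,0,0],"twist":[0,0,0],"grip":20},{"delta_pos":[0,0,0],"twist":[0,0,0],"grip":20},{"delta_pos":[0,0,0],"twist":[0,0,0],"grip":20}]' 15
```

```text
time_s: 2.65
ee_pos: [485.0, -291.7, 19.9]
ee_rot: [-89.9, 0.3, -21.8]
force: [-0.8, -0.0, 0.5]
gripper_width: 91.3
t 2.65 pos [ 485.  -291.7   19.9] rot [-89.9   0.3 -21.8] F [-0.8 -0.   0.5] w 91.3
delta cm [ 0.18 -0.01 -0.18] twist [-0.1  0.2 -0.3]
time_s: 3.15
ee_pos: [487.0, -294.5, 22.0]
ee_rot: [-90.0, -0.1, -21.9]
force: [0.0, 0.3, 0.1]
gripper_width: 54.3
```

```bash
python3 -m pendant '[{"delta_pos":[0,0,0],"twist":[0,0,0],"grip":20},{"delta_pos":[0,0,0],"twist":[0,0,0],"grip":20},{"delta_pos":[0,0,0],"twist":[0,0,0],"grip":20},{"delta_pos":[0,0,0],"twist":[0,0,0],"grip":20},{"delta_pos":[0,0,0],"twist":[0,0,0],"grip":20}]' 15; python3 go.py 486 -294 160
```

```text
time_s: 3.65
ee_pos: [487.0, -294.8, 21.8]
ee_rot: [-90.0, -0.0, -21.9]
force: [-1.2, -0.7, 1.8]
gripper_width: 18.7
t 3.65 pos [ 487.  -294.8   21.8] rot [-90.   -0.  -21.9] F [-1.2 -0.7  1.8] w 18.7
delta cm [ -0.11 -13.82   0.03] twist [0.  0.1 0. ]
```

```bash
python3 - <<'E'
from h import *
from workcell import imaging,state
print(state()['gripper_width'])
for n in('wrist','top','scene'):
    p,d=imaging.grab_frame(n);cv2.imwrite(f'pics/{n}2.png',p[:,:,::-1])
a=cv2.imread('pics/top2.png')[190:300,390:500];b=cv2.imread('pics/scene2.png')[180:290,120:230]
cv2.imwrite('pics/z2.png',np.hstack([cv2.resize(q,None,fx=3.6,fy=3.6) for q in(a,b)]))
E
```

```text
18.689034093073804
```

View pics/wrist2.png

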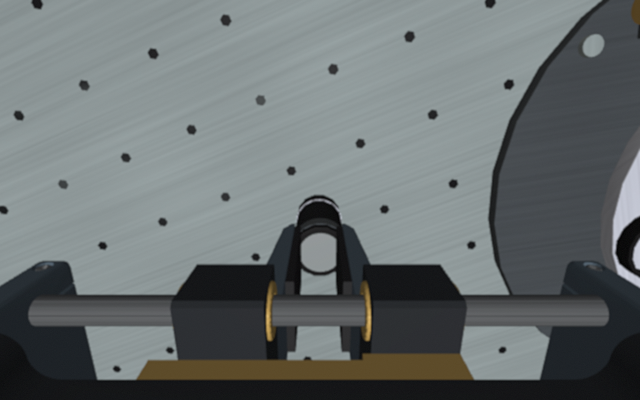

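View pics/z2.png

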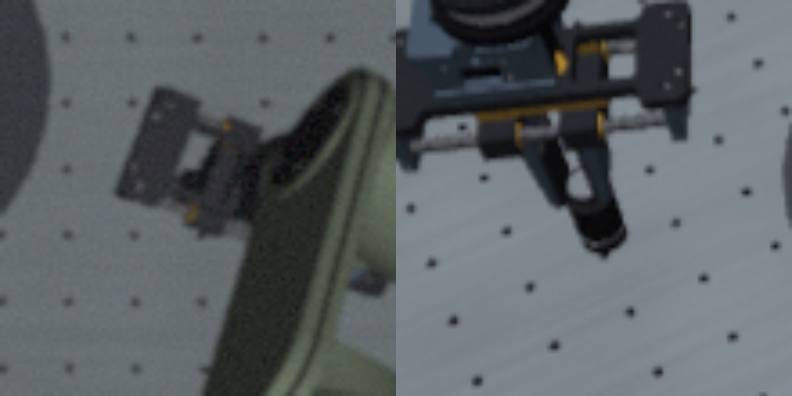

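```bash
python3 - <<'E'
from h import *
from workcell import imaging,state
c=imaging.camera_info('wrist');s=state()
for X in([485.7,-294,60],[485.7,-294,0],s['ee_pos'],s['ee_pos']+[0,0,19],s['ee_pos']+[0,0,38]): print(X,w2p(c,X))
p,d=imaging.grab_frame('wrist');np.save('w2.npy',d)
print(d[190:270:5,319])
p=cv2.imread('pics/wrist2.png');cv2.imwrite('pics/w2z.png',cv2.resize(p[180:360,230:410],None,fx=3.3,fy=3.3,interpolation=cv2.INTER_CUBIC))
E
```

```text
[485.7, -294, 60] (np.float64(318.58042806392797), np.float64(250.07144454456892))
[485.7, -294, 0] (np.float64(318.58108970324196), np.float64(212.6711999351658))
[ 486.95503736 -294.78838682   21.87230577] (np.float64(318.1752621350526), np.float64(226.18918878819625))
[ 486.95503736 -294.78838682   40.87230577] (np.float64(318.1394342084894), np.float64(238.1477548130276))
[ 486.95503736 -294.78838682   59.87230577] (np.float64(318.09670813551963), np.float64(252.40876887669856))
[241.65453 240.36731 227.7234  219.93744 211.63708 203.03    191.61887
 188.05254 183.64911 184.01076 185.10278 187.08818 186.28021 187.10442
 189.62935 189.35652]
```

View pics/w2z.png

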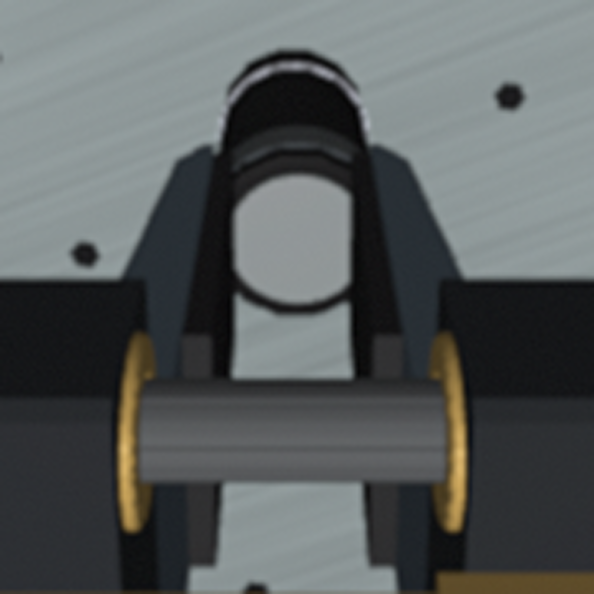

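```bash
python3 -m pendant '[{"delta_pos":[0,-0.5,0],"twist":[0,0,0],"grip":20},{"delta_pos":[0,-1,0],"twist":[0,0,0],"grip":20},{"delta_pos":[0,-1.5,0],"twist":[0,0,0],"grip":20},{"delta_pos":[0,-2,0],"twist":[0,0,0],"grip":20},{"delta_pos":[0,-2,0],"twist":[0,0,0],"grip":20}]'; python3 - <<'E'
from h import *
from workcell import imaging,state
for n in('wrist','scene'):
    p,d=imaging.grab_frame(n);cv2.imwrite(f'pics/{n}3.png',p[:,:,::-1])
a=cv2.imread('pics/wrist3.png')[180:360,230:410];b=cv2.imread('pics/scene3.png')[180:290,120:230]
cv2.imwrite('pics/z3.png',np.hstack([cv2.resize(q,(396,396),interpolation=cv2.INTER_CUBIC) for q in(a,b)]))
E
```

```text
time_s: 4.35
ee_pos: [487.4, -294.6, 42.4]
ee_rot: [-90.0, -0.1, -21.9]
force: [-0.5, -0.3, -0.5]
gripper_width: 18.3
```

View pics/z3.png

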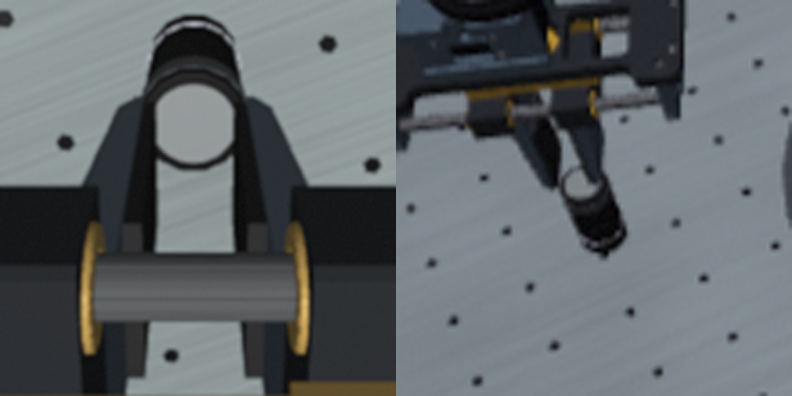

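```bash
python3 - <<'E'
from h import *
from workcell import imaging,state
c=imaging.camera_info('wrist');s=state();p,d=imaging.grab_frame('wrist')
R=np.array(c['R']);t=np.array(c['t']);
v,u=np.mgrid[0:400,0:640];P=np.stack([(u-c['cx'])/c['fx']*d,(v-c['cy'])/c['fy']*d,d],-1)
W=(P-t)@R
a=np.radians(-21.9);ex=np.array([np.cos(a),np.sin(a)]);ez=np.array([-np.sin(a),np.cos(a)])
L=W[...,:2]-s['ee_pos'][:2]
print(s['ee_pos'],'cam',-R.T@t)
for v in range(180,300,6):
    print(v,' '.join(f"({L[v,u]@ex:.0f},{L[v,u]@ez:.0f},{W[v,u,2]:.0f})" for u in (270,280,290,296,302,310,318,330,336,342,350)))
E
```

```text
[ 486.82223987 -294.3028111    41.65975205] cam [ 408.76329119 -262.74445588  250.77244582]
180 (-20,-36,-1) (-20,-29,-0) (-20,-21,1) (-20,-17,-1) (-21,-12,1) (-20,-6,-0) (-20,-0,-0) (-20,9,-0) (-20,13,-1) (-20,18,-1) (-20,24,0)
186 (-16,-36,-0) (-15,-29,-1) (-16,-21,-0) (-16,-17,-0) (-15,-12,-1) (-16,-6,-0) (-15,-0,-1) (-16,9,-0) (-15,13,-1) (-15,18,-1) (-16,24,0)
192 (-11,-37,-1) (-11,-29,0) (-11,-21,-1) (-11,-17,-1) (-11,-12,-1) (-13,-6,7) (-15,-0,13) (-12,9,3) (-11,13,-0) (-11,18,-1) (-11,24,-1)
198 (-6,-37,-1) (-6,-29,-1) (-6,-21,-1) (-6,-17,-1) (-10,-12,13) (-13,-6,23) (-14,-0,26) (-12,8,18) (-6,14,-1) (-6,18,0) (-6,24,-2)
204 (-1,-37,0) (-1,-29,-1) (-1,-22,-1) (-1,-17,-1) (-10,-11,25) (-14,-5,38) (-14,-0,39) (-12,8,33) (-7,13,18) (-1,18,-0) (-1,24,-1)
210 (4,-37,-1) (3,-29,-0) (4,-22,-0) (4,-17,-1) (-10,-10,39) (-14,-5,51) (-15,-0,52) (-13,7,48) (-8,12,33) (4,18,-1) (4,24,-1)
216 (8,-37,-1) (8,-29,-1) (8,-22,0) (8,-17,0) (-12,-10,55) (-84,0,251) (-14,-0,60) (-13,7,57) (-10,11,49) (8,18,1) (8,25,-0)
222 (13,-37,0) (13,-30,-0) (13,-22,-1) (-8,-13,54) (-10,-10,59) (-10,-5,59) (-1
[... 984 characters left out ...]
-18,13,126)
270 (-37,-13,166) (-17,-15,129) (-15,-11,126) (-14,-9,125) (55,-13,-0) (55,-7,-1) (55,-0,-0) (55,10,0) (6,9,88) (-15,10,127) (-16,13,128)
276 (-37,-13,169) (-16,-15,133) (-16,-11,132) (-13,-9,126) (61,-13,-1) (60,-7,-0) (60,-0,-0) (60,10,-0) (10,9,88) (-15,9,131) (-16,12,132)
282 (-38,-12,173) (-84,0,251) (-15,-11,136) (-10,-9,127) (66,-13,-0) (66,-7,-0) (66,-0,-0) (66,10,0) (13,9,88) (-13,9,132) (-16,12,136)
288 (-36,-12,174) (-16,-14,142) (-12,-11,135) (-8,-9,127) (72,-13,-0) (72,-7,-0) (72,-0,-0) (72,10,-1) (16,9,90) (-10,9,132) (-13,12,136)
294 (-36,-12,175) (-17,-13,146) (-11,-11,136) (-5,-9,128) (77,-13,-0) (77,-7,-0) (77,-0,-0) (78,10,-1) (78,15,-1) (-8,9,133) (-10,12,136)
```

```bash
python3 - <<'E'
from h import *
from workcell import imaging,state
def an(d,c,ee):
    R=np.array(c['R']);t=np.array(c['t'])
    v,u=np.mgrid[0:400,0:640];P=np.stack([(u-c['cx'])/c['fx']*d,(v-c['cy'])/c['fy']*d,d],-1)
    W=(P-t)@R
    a=np.radians(-21.9);ex=np.array([np.cos(a),np.sin(a)]);ez=np.array([-np.sin(a),np.cos(a)])
    L=W[...,:2]-ee[:2];return L@ex,L@ez,W[...,2]-ee[2]
c={'fx': 346.5207709656897, 'fy': 346.5207709656897, 'cx': 318.1158291756827, 'cy': 198.01973018586557, 'R': np.array([[ 3.73501840e-01,  9.27629437e-01,  5.57080318e-05],
       [ 8.86249647e-01, -3.56858366e-01,  2.95319606e-01],
       [ 2.73967039e-01, -1.10253045e-01, -9.55398518e-01]]), 't': np.array([  88.45558766, -557.13610878,  193.5591582 ])}
d=np.load('w1.npy')
for name,(d,c,ee) in {'open':(d,c,np.array([485.4,-291.4,139.8]))}.items():
    X,Z,H=an(d,c,ee); m=(d>0)&(H>-70)&(abs(X)<25)
    print('cam rel',-c['R'].T@c['t']-ee)
    print('finger lowest',np.sort(H[m])[:20].round(1)); i=np.argwhere(m&(H<np.sort(H[m])[30])); print(i[:8]); print([ (round(X[a,b]),round(Z[a,b]),round(H[a,b])) for a,b in i[:8]])
    for v in range(226,262,6): print(v,[ (u,round(X[v,u]),round(Z[v,u]),round(H[v,u])) for u in (205,215,222,228,232,236)])
E
grep -rn "" /dev/null; python3 - <<'E'
from workcell import env
print([ (k,getattr(env,k)) for k in dir(env) if not k.startswith('_')])
E
```

```text
cam rel [-77.70547446  31.86779818 209.65442134]
finger lowest [38.  38.1 38.2 38.2 38.3 38.3 38.3 38.3 38.4 38.4 38.5 38.5 38.5 38.5
 38.6 38.6 38.6 38.7 38.7 38.7]
[[224 224]
 [224 226]
 [224 414]
 [225 226]
 [225 411]
 [226 226]
 [226 411]
 [227 408]]
[(-17, -49, 38), (-17, -48, 39), (-17, 51, 39), (-16, -48, 39), (-16, 50, 39), (-16, -48, 39), (-16, 50, 39), (-15, 48, 39)]
226 [(205, 56, -122, -140), (215, 56, -111, -140), (222, -17, -49, 42), (228, 55, -97, -139), (232, 56, -93, -140), (236, 55, -88, -138)]
232 [(205, 62, -122, -139), (215, -17, -51, 49), (222, -16, -48, 47), (228, -16, -45, 47), (232, -13, -45, 40), (236, 62, -89, -139)]
238 [(205, -16, -54, 56), (215, -17, -49, 57), (222, -16, -46, 54), (228, -13, -45, 48), (232, -10, -45, 42), (236, 69, -89, -139)]
244 [(205, -17, -51, 65), (215, -15, -48, 60), (222, -15, -45, 59), (228, -10, -45, 49), (232, -7, -45, 42), (236, 77, -90, -140)]
250 [(205, -17, -49, 70), (215, -15, -46, 67), (222, -12, -45, 61), (228, -8, -45, 51), (232, -4, -45, 43), (236, 84, -90, -139)]
256 [(205, -16, -48, 74), (215, -14, -45, 70), (222, -9, -45, 60), (228, -4, -45, 50), (232, -1, -45, 43), (236, 92, -91, -141)]
[('Unreachable', <class 'workcell.Unreachable'>), ('grip_depth', 18.8)]
```

The wrist depth shows the real fingertips 38 mm above the reported TCP, both when open and when closed. So the gripper closed above the tube, which is still upright and hasn't been moved. I'll allow for that 38 mm, open and go lower, watching the force.

```bash
python3 -m pendant '[{"delta_pos":[0,0,0],"twist":[0,0,0],"grip":100},{"delta_pos":[0,0,0],"twist":[0,0,0],"grip":100},{"delta_pos":[0,0,0],"twist":[0,0,0],"grip":100},{"delta_pos":[0,0,0],"twist":[0,0,0],"grip":100},{"delta_pos":[0,0,0],"twist":[0,0,0],"grip":100}]';python3 -m pendant '[{"delta_pos":[0,0,0],"twist":[0,0,0],"grip":100},{"delta_pos":[0,0,0],"twist":[0,0,0],"grip":100},{"delta_pos":[0,1,0],"twist":[0,0,0],"grip":100},{"delta_pos":[0,2.5,0],"twist":[0,0,0],"grip":100},{"delta_pos":[0,4,0],"twist":[0,0,0],"grip":100}]'; python3 go.py 486.8 -294.4 -18
```

```text
time_s: 5.0
ee_pos: [486.8, -294.3, 41.5]
ee_rot: [-90.0, 0.0, -21.9]
force: [-0.4, 0.5, 0.5]
gripper_width: 55.6
time_s: 5.5
ee_pos: [486.7, -294.3, 0.6]
ee_rot: [-90.0, -0.0, -21.9]
force: [-0.1, 0.3, -0.0]
gripper_width: 90.8
t 5.5 pos [ 486.7 -294.3    0.6] rot [-90.   -0.  -21.9] F [-0.1  0.3 -0. ] w 90.8
delta cm [ 0.01  1.86 -0.01] twist [-0.   0.1  0. ]
```

```bash
python3 -m pendant '[{"delta_pos":[0,0.7,0],"twist":[0,0,0],"grip":100},{"delta_pos":[0,1.2,0],"twist":[0,0,0],"grip":100},{"delta_pos":[0,1.7,0],"twist":[0,0,0],"grip":100},{"delta_pos":[0,1.7,0],"twist":[0,0,0],"grip":60},{"delta_pos":[0,1.7,0],"twist":[0,0,0],"grip":40}]';python3 -m pendant '[{"delta_pos":[0,0,0],"twist":[0,0,0],"grip":20},{"delta_pos":[0,0,0],"twist":[0,0,0],"grip":20},{"delta_pos":[0,0,0],"twist":[0,0,0],"grip":20},{"delta_pos":[0,0,0],"twist":[0,0,0],"grip":20},{"delta_pos":[0,0,0],"twist":[0,0,0],"grip":20}]' 15; python3 go.py 564.5 -110 90
```

```text
time_s: 6.0
ee_pos: [487.0, -294.5, -15.2]
ee_rot: [-90.0, -0.0, -21.9]
force: [0.3, -0.6, 0.0]
gripper_width: 78.2
time_s: 6.5
ee_pos: [486.8, -294.4, -15.4]
ee_rot: [-90.0, -0.0, -21.9]
force: [0.1, 0.0, 0.2]
gripper_width: 38.2
t 6.5 pos [ 486.8 -294.4  -15.4] rot [-90.   -0.  -21.9] F [0.1 0.  0.2] w 38.2
delta cm [  0.32 -10.54  20.  ] twist [-0.   0.1  0. ]
```

```bash
python3 -m pendant '[{"delta_pos":[0,0,0],"twist":[0,0,0],"grip":20},{"delta_pos":[0,0,0],"twist":[0,0,0],"grip":20},{"delta_pos":[0,0,0],"twist":[0,0,0],"grip":20},{"delta_pos":[0,-1.5,0],"twist":[0,0,0],"grip":20},{"delta_pos":[0,-4.5,0],"twist":[0,0,0],"grip":20}]'; python3 go.py 564.5 -110 90
```

```text
time_s: 7.0
ee_pos: [484.7, -293.0, 27.6]
ee_rot: [-89.9, 0.4, -21.9]
force: [0.3, -0.0, -1.2]
gripper_width: 29.8
t 7.0 pos [ 484.7 -293.    27.6] rot [-89.9   0.4 -21.9] F [ 0.3 -0.  -1.2] w 29.8
delta cm [ 0.53 -6.22 19.96] twist [-0.1  0.1 -0.4]
```

```bash
python3 -m pendant '[{"delta_pos":[0.4,-5,4],"twist":[0,0,0],"grip":20},{"delta_pos":[0.4,-5,9],"twist":[0,0,0],"grip":20},{"delta_pos":[0.4,-5,14],"twist":[0,0,0],"grip":20},{"delta_pos":[0.4,-5,18],"twist":[0,0,0],"grip":20},{"delta_pos":[0.4,-5,19.9],"twist":[0,0,0],"grip":20}]'; python3 go.py 565 -110 60
```

```text
time_s: 7.5
ee_pos: [565.9, -107.3, 79.6]
ee_rot: [-89.9, -0.0, -21.8]
force: [-0.0, -1.2, -1.5]
gripper_width: 29.9
t 7.5 pos [ 565.9 -107.3   79.6] rot [-89.9  -0.  -21.8] F [-0.  -1.2 -1.5] w 29.9
delta cm [ 0.01  1.96 -0.29] twist [-0.1  0.2  0. ]
```

```bash
python3 -m pendant '[{"delta_pos":[0,0,0],"twist":[0,0,0],"grip":20},{"delta_pos":[0,0,0],"twist":[0,0,0],"grip":20},{"delta_pos":[0,0,0],"twist":[0,0,0],"grip":20},{"delta_pos":[0,0,0],"twist":[0,0,0],"grip":20},{"delta_pos":[0,0,0],"twist":[0,0,0],"grip":20}]'; python3 go.py 565 -110 60; python3 - <<'E'
from h import *
from workcell import imaging,state
for n in('wrist',):
    c=imaging.camera_info(n);s=state()
    p,d=imaging.grab_frame(n);cv2.imwrite(f'pics/{n}4.png',p[:,:,::-1]);np.save('w4.npy',d);np.save('c4.npy',[c,s],allow_pickle=True)
print(s['ee_pos'],w2p(c,[565,-110,50]))
E
```

```text
time_s: 8.0
ee_pos: [564.5, -112.3, 79.5]
ee_rot: [-90.0, 0.0, -22.0]
force: [0.4, -0.7, -0.4]
gripper_width: 29.9
t 8.0 pos [ 564.5 -112.3   79.5] rot [-90.   0. -22.] F [ 0.4 -0.7 -0.4] w 29.9
delta cm [-0.04  1.95  0.23] twist [ 0. -0. -0.]
[ 564.46190685 -112.3084712    79.48968353] (np.float64(321.40452346599443), np.float64(210.61043582250957))
```

View pics/wrist4.png

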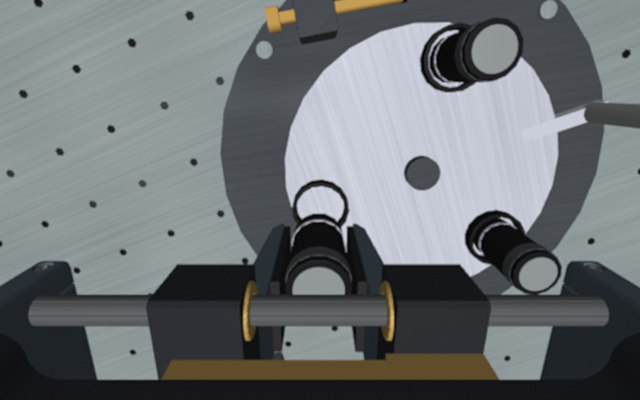

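```bash
python3 - <<'E'
from h import *
c,s=np.load('c4.npy',allow_pickle=True)
im=cv2.imread('pics/wrist4.png');k=5;x0,y0=270,160
z=cv2.resize(im[y0:y0+120,x0:x0+110],None,fx=k,fy=k,interpolation=cv2.INTER_CUBIC)
def circ(X,r,col):
    for a in np.arange(0,2*np.pi,.12):
        u,v=w2p(c,[X[0]+r*np.cos(a),X[1]+r*np.sin(a),X[2]]);q=(int((u-x0+.5)*k),int((v-y0+.5)*k))
        cv2.circle(z,q,1,col,-1)
circ([565,-110,50],21,(0,0,255));circ([565,-110,50],18,(0,255,0))
e=s['ee_pos'];b=e[2]+15.4
circ([e[0],e[1],b],15,(255,0,255));circ([e[0],e[1],b+60],15,(255,255,0))
cv2.imwrite('pics/w4z.png',z)
E
```

```text
(no output)
```

View pics/w4z.png

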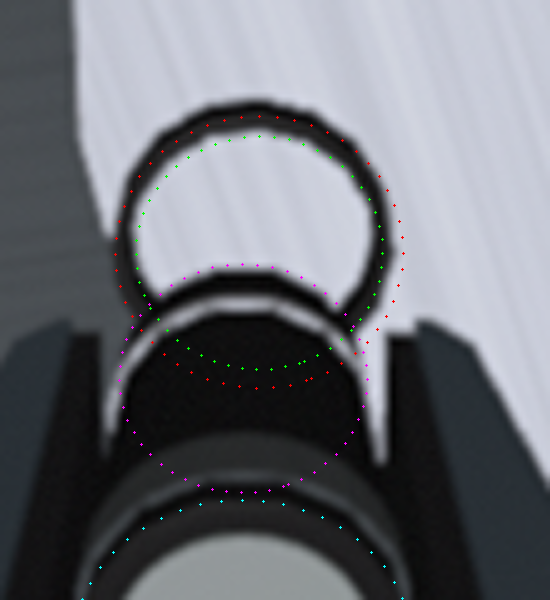

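```bash
python3 - <<'E'
from h import *
c,s=np.load('c4.npy',allow_pickle=True);d=np.load('w4.npy')
R=np.array(c['R']);t=np.array(c['t'])
v,u=np.mgrid[0:400,0:640];P=np.stack([(u-c['cx'])/c['fx']*d,(v-c['cy'])/c['fy']*d,d],-1);W=(P-t)@R
print('disc z',np.median(W[130:160,380:400,2]),'cupfloor',np.median(W[195:208,315:328,2]),'table',np.median(W[220:260,60:120,2]), 'tubetop',np.median(W[272:285,312:325,2]),'fixed tops',np.median(W[45:55,490:500,2]),np.median(W[268:276,532:540,2]))
print(W[176:222:3,321].round(1))
print(W[205,288:356:3].round(1))
# fixed tube tops centroid, hub
for (cu,cv_) in ((495,48),(537,271)):
    m=(abs(W[...,2]-100)<4)&(abs(u-cu)<40)&(abs(v-cv_)<40); print(W[m].mean(0).round(1),m.sum(), (W[m].max(0)+W[m].min(0))[:2]/2)
m=(abs(W[...,2]-s['ee_pos'][2]-15.4-60)<5)&(abs(u-318)<40)&(v>240)&(v<300);print('held top',W[m].mean(0),m.sum(),W[m].min(0),W[m].max(0),s['ee_pos'])
E
```

```text
disc z 39.62943355661778 cupfloor 39.678157158522914 table -0.27075000764397295 tubetop 155.1681006429566 fixed tops 100.3093104641166 100.02704115425047
[[ 543.2 -101.5   39.7]
 [ 545.6 -102.4   38.6]
 [ 545.4 -102.4   47.9]
 [ 546.9 -103.    50.4]
 [ 551.9 -105.    38.9]
 [ 553.9 -105.8   39.8]
 [ 555.7 -106.5   40.9]
 [ 558.3 -107.5   39.4]
 [ 560.9 -108.6   38.1]
 [ 562.6 -109.3   39.6]
 [ 565.3 -110.4   38.1]
 [ 567.  -111.    40. ]
 [ 569.5 -112.    39.2]
 [ 551.8 -105.4   97.6]
 [ 551.8 -105.4  102.5]
 [ 551.8 -105.4  107.4]]
[[ 562.7 -139.2   10.5]
 [ 555.6 -130.9   39.7]
 [ 554.  -127.1   48.4]
 [ 557.3 -126.8   39.5]
 [ 558.  -124.5   40.1]
 [ 559.2 -122.6   39.1]
 [ 559.6 -120.3   40.4]
 [ 560.6 -118.3   39.9]
 [ 561.6 -116.2   39.6]
 [ 562.4 -114.1   39.6]
 [ 563.2 -111.9   40. ]
 [ 564.  -109.8   40.1]
 [ 564.9 -107.8   39.7]
 [ 565.8 -105.7   39.8]
 [ 566.8 -103.6   39.2]
 [ 567.5 -101.5   39.6]
 [ 568.   -99.3   40.7]
 [ 569.1  -97.2   40.2]
 [ 570.1  -95.2   39.4]
 [ 567.3  -92.5   50.3]
 [ 568.4  -90.5   49.4]
 [ 572.2  -88.8   40.8]
 [ 573.4  -86.7   39.7]]
[501.2   7.9  99.8] 3030 [501.3961025    8.30137943]
[634.9   2.9  99.6] 1776 [636.63675329   3.59295831]
held top [ 558.19535253 -109.60876317  154.41639364] 2529 [ 543.10128167 -126.8151418   149.89452002] [572.80188713 -90.62659068 159.8881767 ] [ 564.46190685 -112.3084712    79.48968353]
```

```bash
python3 - <<'E'
from h import *
from scipy.optimize import least_squares
c,s=np.load('c4.npy',allow_pickle=True);im=cv2.imread('pics/wrist4.png')
g=cv2.cvtColor(im,cv2.COLOR_BGR2GRAY).astype(float)
# radial: inner edge (bright floor -> dark rim) sampled from centre
def samp(u,v): return cv2.getRectSubPix(g.astype(np.float32),(1,1),(float(u),float(v)))[0,0]
C=np.array([564.6,-111.1])
for it in range(4):
    pts=[];
    for a in np.arange(0,2*np.pi,.05):
        dirv=np.array([np.cos(a),np.sin(a)])
        rs=np.arange(13,24,.2);pr=[]
        for r in rs:
            u,v=w2p(c,[*(C+r*dirv),50]);pr.append((samp(u,v),u,v))
        if max(p[2] for p in pr)>212 or min(p[1] for p in pr)<295: continue
        pv=np.array([p[0] for p in pr]); 
        dark=np.where(pv<100)[0]
        if len(dark): pts.append(C+dirv*rs[dark].mean())
    pts=np.array(pts)
    f=least_squares(lambda q:np.hypot(*(pts-q[:2]).T)-q[2],[*C,19.5],loss='soft_l1');C=f.x[:2]
    print(len(pts),f.x.round(2),np.abs(f.fun).mean().round(2))
E
```

```text
50 [ 562.47 -110.05   18.75] 0.09
52 [ 562.5  -110.09   18.78] 0.08
52 [ 562.5  -110.08   18.78] 0.09
52 [ 562.5  -110.09   18.78] 0.09
```

```bash
python3 -m pendant '[{"delta_pos":[-0.12,0,0.17],"twist":[0,0,0],"grip":20},{"delta_pos":[-0.12,1,0.17],"twist":[0,0,0],"grip":20},{"delta_pos":[-0.12,2,0.17],"twist":[0,0,0],"grip":20},{"delta_pos":[-0.12,2.4,0.17],"twist":[0,0,0],"grip":20},{"delta_pos":[-0.12,2.4,0.17],"twist":[0,0,0],"grip":20}]'; python3 go.py 563.9 -110.3 30;python3 - <<'E'
from h import *
from workcell import imaging,state
from h import *
c=imaging.camera_info('wrist');s=state();p,d=imaging.grab_frame('wrist');im=p[:,:,::-1].copy();k=5;x0,y0=265,160
z=cv2.resize(im[y0:y0+120,x0:x0+115],None,fx=k,fy=k,interpolation=cv2.INTER_CUBIC)
def circ(X,r,col):
    for a in np.arange(0,2*np.pi,.12):
        u,v=w2p(c,[X[0]+r*np.cos(a),X[1]+r*np.sin(a),X[2]]);cv2.circle(z,(int((u-x0+.5)*k),int((v-y0+.5)*k)),1,col,-1)
circ([564.3,-110.4,50],21,(0,0,255));circ([564.3,-110.4,50],18,(0,255,0))
e=s['ee_pos'];b=e[2]+15.4
circ([e[0]+.5,e[1]-.2,b],15,(255,0,255))
cv2.imwrite('pics/w5z.png',z)
E
```

```text
time_s: 8.55
ee_pos: [563.4, -109.0, 54.2]
ee_rot: [-90.0, 0.1, -21.9]
force: [0.6, -0.0, -0.1]
gripper_width: 29.9
t 8.55 pos [ 563.4 -109.    54.2] rot [-90.    0.1 -21.9] F [ 0.6 -0.  -0.1] w 29.9
delta cm [ 0.1   2.42 -0.11] twist [ 0.   0.1 -0.1]
```

View pics/w5z.png

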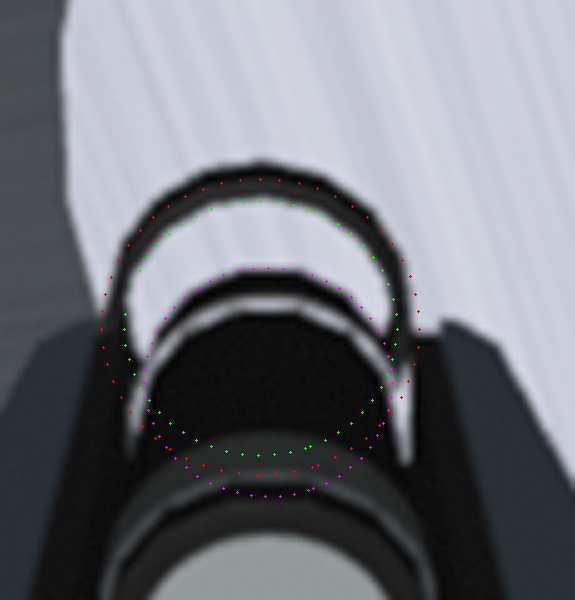

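```bash
python3 -m pendant '[{"delta_pos":[0.08,0,-0.1],"twist":[0,0,0],"grip":20},{"delta_pos":[0.08,0.5,-0.1],"twist":[0,0,0],"grip":20},{"delta_pos":[0.08,1.0,-0.1],"twist":[0,0,0],"grip":20},{"delta_pos":[0.08,1.5,-0.1],"twist":[0,0,0],"grip":20},{"delta_pos":[0.08,1.5,-0.1],"twist":[0,0,0],"grip":20}]'; python3 go.py 563.9 -110.3 26.5
```

```text
time_s: 9.1
ee_pos: [563.9, -110.3, 39.5]
ee_rot: [-90.0, 0.1, -21.9]
force: [-0.2, 1.2, -0.5]
gripper_width: 30.0
t 9.1 pos [ 563.9 -110.3   39.5] rot [-90.    0.1 -21.9] F [-0.2  1.2 -0.5] w 30.0
delta cm [-0.   1.3 -0. ] twist [ 0.   0.1 -0.1]
```

```bash
python3 -m pendant '[{"delta_pos":[0,0.3,0],"twist":[0,0,0],"grip":20},{"delta_pos":[0,0.6,0],"twist":[0,0,0],"grip":20},{"delta_pos":[0,0.8,0],"twist":[0,0,0],"grip":20},{"delta_pos":[0,0.9,0],"twist":[0,0,0],"grip":20},{"delta_pos":[0,0.9,0],"twist":[0,0,0],"grip":20}]'; python3 go.py 563.9 -110.3 26.5
```

```text
time_s: 9.6
ee_pos: [564.6, -110.4, 31.4]
ee_rot: [-90.0, 0.0, -21.9]
force: [-0.3, 1.0, -0.8]
gripper_width: 29.5
t 9.6 pos [ 564.6 -110.4   31.4] rot [-90.    0.  -21.9] F [-0.3  1.  -0.8] w 29.5
delta cm [-0.07  0.49 -0.02] twist [-0.   0.1 -0. ]
```

```bash
python3 -m pendant '[{"delta_pos":[0,0.2,0],"twist":[0,0,0],"grip":20},{"delta_pos":[0,0.4,0],"twist":[0,0,0],"grip":20},{"delta_pos":[0,0.6,0],"twist":[0,0,0],"grip":20},{"delta_pos":[0,0.6,0],"twist":[0,0,0],"grip":20},{"delta_pos":[0,0.6,0],"twist":[0,0,0],"grip":20}]'; python3 go.py 563.9 -110.3 26.5
```

```text
time_s: 10.1
ee_pos: [564.7, -110.4, 25.5]
ee_rot: [-90.0, 0.0, -21.9]
force: [-0.0, -0.9, -1.7]
gripper_width: 29.4
t 10.1 pos [ 564.7 -110.4   25.5] rot [-90.    0.  -21.9] F [-0.  -0.9 -1.7] w 29.4
delta cm [-0.08 -0.1  -0.02] twist [-0.   0.1 -0. ]
```

```bash
python3 -m pendant '[{"delta_pos":[0,0,0],"twist":[0,0,0],"grip":36},{"delta_pos":[0,0,0],"twist":[0,0,0],"grip":40},{"delta_pos":[0,0,0],"twist":[0,0,0],"grip":50},{"delta_pos":[0,0,0],"twist":[0,0,0],"grip":60},{"delta_pos":[0,0,0],"twist":[0,0,0],"grip":60}]'; python3 go.py 563.9 -110.3 120;python3 - <<'E'
from h import *
from workcell import imaging,state
p,d=imaging.grab_frame('wrist');cv2.imwrite('pics/w6.png',p[:,:,::-1])
E
```

```text
time_s: 10.6
ee_pos: [564.7, -110.5, 25.6]
ee_rot: [-90.0, -0.0, -21.9]
force: [0.2, -0.2, 0.3]
gripper_width: 54.0
t 10.6 pos [ 564.7 -110.5   25.6] rot [-90.   -0.  -21.9] F [ 0.2 -0.2  0.3] w 54.0
delta cm [-0.08 -9.44 -0.02] twist [-0.   0.1  0. ]
```

View pics/w6.png

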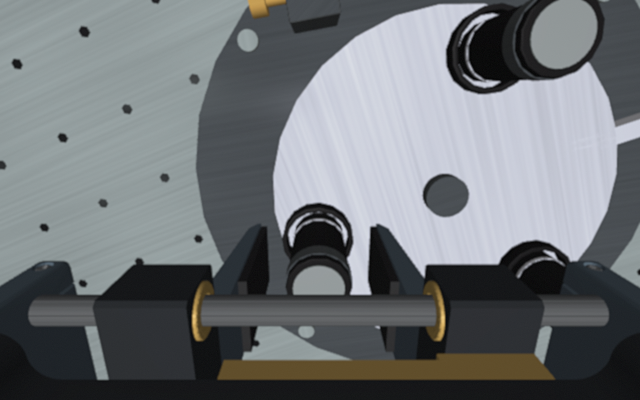

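The tube is upright in the cup at (318,240), clear of both fingers. I'll lift off, shut the gripper and turn the tool for pushing.

```bash
python3 -m pendant '[{"delta_pos":[0,-1.5,0],"twist":[0,0,0],"grip":60},{"delta_pos":[0,-4,0],"twist":[0,0,0],"grip":60},{"delta_pos":[0,-7,0],"twist":[0,0,0],"grip":60},{"delta_pos":[0,-9,0],"twist":[0,0,0],"grip":60},{"delta_pos":[0,-9.5,0],"twist":[0,0,0],"grip":60}]'; python3 - <<'E'
from h import *
from workcell import imaging,state
p,d=imaging.grab_frame('wrist');cv2.imwrite('pics/w7.png',p[:,:,::-1]); print(state()['qpos'].round(1))
E
python3 go.py 630 93 120 177
```

```text
time_s: 11.15
ee_pos: [566.3, -110.8, 123.1]
ee_rot: [-89.9, -0.3, -21.9]
force: [-0.6, -0.5, 0.5]
gripper_width: 54.9
[-12.2  20.5  94.3   0.   65.  -80.3]
t 11.2 pos [ 565.8 -110.7  122.4] rot [-90.   -0.2 -21.9] F [1.3 0.6 0.2] w 54.8
delta cm [-1.65  0.25 21.29] twist [ -0.3 161.1  -0. ]
```

View pics/w7.png

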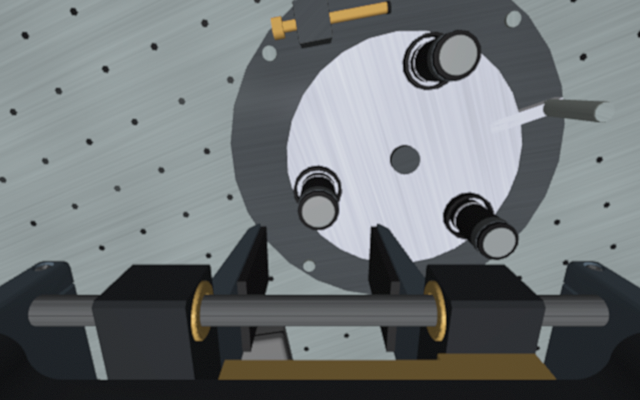

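```bash
python3 - <<'E'
from h import *
from workcell import imaging
c=imaging.camera_info('wrist')
for n,u,v,z in(('tip',389.5,7.5,35),('post',603,112,96),('t1',498,240,100),('t2',458,56,100),('tube',319,210,100),('hub',405,159.5,44)): print(n,p2w(c,u,v,z).round(1))
E
python3 -m pendant '[{"delta_pos":[-0.3,0,4],"twist":[0,8.5,0],"grip":20},{"delta_pos":[-0.6,0,8],"twist":[0,17,0],"grip":0},{"delta_pos":[-0.9,0,12],"twist":[0,25.5,0],"grip":0},{"delta_pos":[-1.3,0,16],"twist":[0,34,0],"grip":0},{"delta_pos":[-1.65,0,20],"twist":[0,42.5,0],"grip":0}]' 30; python3 go.py 630 93 120 177
```

```text
tip [452.4  -6.2  35. ]
post [570.8  90.   96. ]
t1 [633.2   3.2 100. ]
t2 [501.4   8.7 100. ]
tube [ 563.1 -108.9  100. ]
hub [566.7 -32.4  44. ]
time_s: 11.7
ee_pos: [623.4, 82.7, 118.7]
ee_rot: [-90.2, 0.1, -64.8]
force: [-0.0, -0.6, -0.1]
gripper_width: 17.6
t 11.7 pos [623.4  82.7 118.7] rot [-90.2   0.1 -64.8] F [-0.  -0.6 -0.1] w 17.6
delta cm [-0.65 -0.13  1.04] twist [2.000e-01 1.182e+02 1.000e-01]
```

```bash
python3 -m pendant '[{"delta_pos":[-0.6,0,1],"twist":[0,8.5,0],"grip":0},{"delta_pos":[-0.6,0,1],"twist":[0,17,0],"grip":0},{"delta_pos":[-0.6,0,1],"twist":[0,25.5,0],"grip":0},{"delta_pos":[-0.6,0,1],"twist":[0,34,0],"grip":0},{"delta_pos":[-0.6,0,1],"twist":[0,42.5,0],"grip":0}]'; python3 -m pendant '[{"delta_pos":[0,0,0],"twist":[0,8.5,0],"grip":0},{"delta_pos":[0,0,0],"twist":[0,17,0],"grip":0},{"delta_pos":[0,0,0],"twist":[0,25.5,0],"grip":0},{"delta_pos":[0,0,0],"twist":[0,34,0],"grip":0},{"delta_pos":[0,0,0],"twist":[0,42.5,0],"grip":0}]';python3 go.py 630 93 120 177
```

```text
time_s: 12.2
ee_pos: [629.5, 91.0, 118.5]
ee_rot: [-90.2, -0.1, -107.3]
force: [0.6, -0.1, -0.2]
gripper_width: 0.5
time_s: 12.7
ee_pos: [629.5, 90.9, 118.5]
ee_rot: [-90.1, -0.2, -149.8]
force: [0.2, 0.3, 0.1]
gripper_width: 1.0
t 12.7 pos [629.5  90.9 118.5] rot [ -90.1   -0.2 -149.8] F [0.2 0.3 0.1] w 1.0
delta cm [-0.15 -0.15 -0.16] twist [ 0.  33.2  0.2]
```

```bash
python3 -m pendant '[{"delta_pos":[0,0,0],"twist":[0,8.5,0],"grip":0},{"delta_pos":[0,0,0],"twist":[0,17,0],"grip":0},{"delta_pos":[0,0,0],"twist":[0,25.5,0],"grip":0},{"delta_pos":[0,0,0],"twist":[0,33.2,0],"grip":0},{"delta_pos":[0,0,0],"twist":[0,33.2,0],"grip":0}]';  python3 -m pendant '[{"delta_pos":[0,2,0],"twist":[0,0,0],"grip":0},{"delta_pos":[0,4,0],"twist":[0,0,0],"grip":0},{"delta_pos":[0,7,0],"twist":[0,0,0],"grip":0},{"delta_pos":[0,9,0],"twist":[0,0,0],"grip":0},{"delta_pos":[0,9,0],"twist":[0,0,0],"grip":0}]';python3 go.py 598 94 28 177;python3 - <<'E'
from h import *
from workcell import imaging,state
c=imaging.camera_info('wrist');p,d=imaging.grab_frame('wrist');cv2.imwrite('pics/w8.png',p[:,:,::-1]); print(state()['qpos'].round(1),w2p(c,[572,91,96]))
E
```

```text
time_s: 13.2
ee_pos: [629.6, 90.8, 118.8]
ee_rot: [-90.0, -0.2, 177.4]
force: [0.7, 0.6, 0.3]
gripper_width: 0.4
time_s: 13.7
ee_pos: [627.2, 90.6, 26.4]
ee_rot: [-89.9, -0.5, 177.5]
force: [-0.1, -0.4, 0.0]
gripper_width: 0.5
t 13.7 pos [627.2  90.6  26.4] rot [-89.9  -0.5 177.5] F [-0.1 -0.4  0. ] w 0.5
delta cm [ 2.93 -0.14 -0.22] twist [-0.1  0.5  0.5]
[ 7.2 30.5 92.3  0.  57.4 99.7] (np.float64(321.9112843107359), np.float64(381.22679821284686))
```

View pics/w8.png

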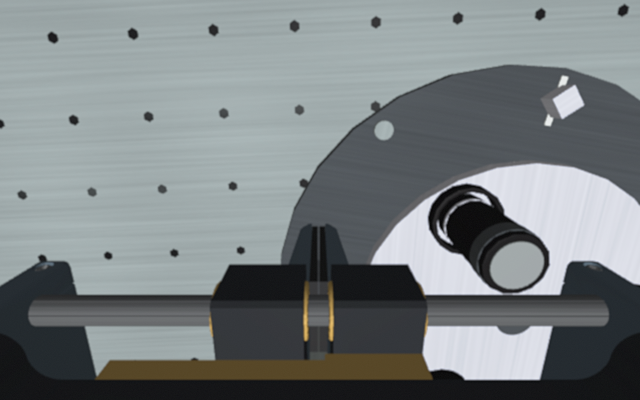

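```bash
cat > arc.py <<'E'
import sys,numpy as np
from workcell import state
from scipy.spatial.transform import Rotation as Ro
C=np.array([567.,-32.7])
def tgt(phi,back=24,rad=126):
    a=np.radians(phi);return C+rad*np.array([np.cos(a),np.sin(a)])+back*np.array([np.sin(a),-np.cos(a)])
s=state();e=s['ee_pos'];R=Ro.from_euler('xyz',s['ee_rot'],degrees=True)
rel=e[:2]-C
yaw=s['ee_rot'][2];phi=(yaw-90)%360
a=np.radians(phi)
print('t',round(s['time_s'],2),'pos',e.round(1),'phi(yaw)',round(phi,2),'rad',round(rel@[np.cos(a),np.sin(a)],1),'back',round(rel@[np.sin(a),-np.cos(a)],1),'F',s['force'].round(2),'Ftan(on tool, ccw)',round(s['force'][:2]@[-np.sin(a),np.cos(a)],2))
for p in map(float,sys.argv[1:]):
    T=Ro.from_euler('xyz',[-90,0,p+90],degrees=True)
    print(p,(R.inv().apply(np.array([*tgt(p),27])-e)/10).round(2),(R.inv()*T).as_rotvec(degrees=True).round(1))
E
python3 arc.py 84
```

```text
t 13.75 pos [628.9  90.8  28.5] phi(yaw) 87.49 rad 126.1 back 56.5 F [-0.93  0.59  1.7 ] Ftan(on tool, ccw) 0.96
84.0 [2.48 0.16 0.18] [-0.   3.5  0.3]
```

```bash
python3 -m pendant '[{"delta_pos":[0.5,0,0.04],"twist":[0,0.7,0],"grip":0},{"delta_pos":[1.0,0.1,0.08],"twist":[0,1.4,0],"grip":0},{"delta_pos":[1.6,0.1,0.12],"twist":[0,2.1,0],"grip":0},{"delta_pos":[2.2,0.1,0.16],"twist":[0,2.8,0],"grip":0},{"delta_pos":[2.48,0.1,0.18],"twist":[0,3.5,0],"grip":0}]'; python3 arc.py 86 88 90 92 94
```

```text
time_s: 14.25
ee_pos: [604.9, 90.4, 30.1]
ee_rot: [-90.0, 0.0, 173.8]
force: [0.2, -0.2, 0.0]
gripper_width: 0.5
t 14.25 pos [604.9  90.4  30.1] phi(yaw) 83.83 rad 126.4 back 24.5 F [ 0.19 -0.24  0.04] Ftan(on tool, ccw) -0.21
86.0 [ 0.53  0.31 -0.04] [ 0.  -2.2 -0. ]
88.0 [ 0.97  0.31 -0.1 ] [ 0.  -4.2 -0. ]
90.0 [ 1.42  0.31 -0.14] [ 0.  -6.2 -0. ]
92.0 [ 1.86  0.31 -0.17] [ 0.  -8.2 -0. ]
94.0 [ 2.31  0.31 -0.18] [  0.  -10.2  -0. ]
```

```bash
python3 -m pendant '[{"delta_pos":[0.53,0.1,-0.04],"twist":[0,-2.2,0],"grip":0},{"delta_pos":[0.97,0.1,-0.1],"twist":[0,-4.2,0],"grip":0},{"delta_pos":[1.42,0.2,-0.14],"twist":[0,-6.2,0],"grip":0},{"delta_pos":[1.86,0.2,-0.17],"twist":[0,-8.2,0],"grip":0},{"delta_pos":[2.31,0.2,-0.18],"twist":[0,-10.2,0],"grip":0}]'; python3 arc.py 96 98 100 102 104
```

```text
time_s: 14.75
ee_pos: [583.6, 94.7, 28.1]
ee_rot: [-90.0, 0.1, -175.9]
force: [1.5, -0.8, -0.5]
gripper_width: 0.1
t 14.75 pos [583.6  94.7  28.1] phi(yaw) 94.13 rad 125.8 back 25.7 F [ 1.5  -0.81 -0.51] Ftan(on tool, ccw) -1.44
96.0 [ 0.58  0.11 -0.09] [ 0.  -1.9 -0.1]
98.0 [ 1.03  0.11 -0.15] [-0.  -3.9 -0.1]
100.0 [ 1.47  0.11 -0.2 ] [-0.  -5.9 -0.1]
102.0 [ 1.92  0.11 -0.23] [-0.  -7.9 -0.1]
104.0 [ 2.37  0.11 -0.24] [-0.  -9.9 -0.1]
```

Contact with about 1.4 N of drag. I'll carry on round the arc.

```bash
python3 -m pendant '[{"delta_pos":[0.53,0,-0.09],"twist":[0,-1.9,0],"grip":0},{"delta_pos":[1.0,0,-0.15],"twist":[0,-3.9,0],"grip":0},{"delta_pos":[1.47,0,-0.2],"twist":[0,-5.9,0],"grip":0},{"delta_pos":[1.92,0,-0.23],"twist":[0,-7.9,0],"grip":0},{"delta_pos":[2.37,0,-0.24],"twist":[0,-9.9,0],"grip":0}]'; python3 arc.py 106 108 110 112 114; python3 - <<'E'
from h import *
from workcell import imaging,state
p,d=imaging.grab_frame('top');cv2.imwrite('pics/top9.png',cv2.resize(p[140:280,260:470,::-1],None,fx=3.5,fy=3.5))
E
```

```text
time_s: 15.25
ee_pos: [559.8, 95.3, 28.1]
ee_rot: [-90.0, 0.1, -166.0]
force: [1.2, -0.2, 0.6]
gripper_width: 0.5
t 15.25 pos [559.8  95.3  28.1] phi(yaw) 104.03 rad 125.9 back 24.1 F [ 1.2  -0.24  0.59] Ftan(on tool, ccw) -1.11
106.0 [ 0.44  0.11 -0.08] [-0.  -2.  -0.1]
108.0 [ 0.89  0.11 -0.14] [-0.  -4.  -0.1]
110.0 [ 1.33  0.11 -0.19] [-0.  -6.  -0.1]
112.0 [ 1.78  0.11 -0.22] [-0.  -8.  -0.1]
114.0 [ 2.22  0.11 -0.23] [ -0.  -10.   -0.1]
```

View pics/top9.png

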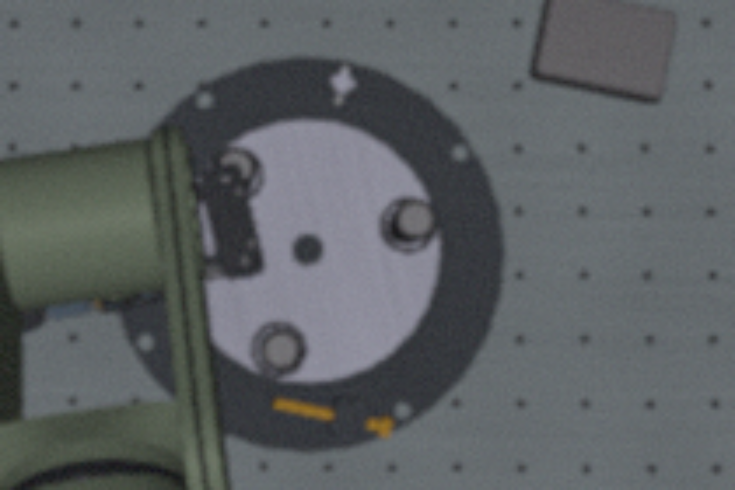

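The carousel is turning with the loaded tube, now near (411,220) in the crop. I'll continue.

```bash
python3 -m pendant '[{"delta_pos":[0.44,0,-0.08],"twist":[0,-2,0],"grip":0},{"delta_pos":[0.89,0,-0.14],"twist":[0,-4,0],"grip":0},{"delta_pos":[1.33,0,-0.19],"twist":[0,-6,0],"grip":0},{"delta_pos":[1.78,0,-0.22],"twist":[0,-8,0],"grip":0},{"delta_pos":[2.22,0,-0.23],"twist":[0,-10,0],"grip":0}]'; python3 arc.py 116 118 120 122 124
```

```text
time_s: 15.8
ee_pos: [537.7, 92.3, 28.0]
ee_rot: [-90.0, 0.1, -156.0]
force: [0.9, 0.9, -0.0]
gripper_width: 0.3
t 15.8 pos [537.7  92.3  28. ] phi(yaw) 114.0 rad 126.1 back 24.1 F [ 0.87  0.9  -0.04] Ftan(on tool, ccw) -1.16
116.0 [ 0.45  0.1  -0.07] [-0.  -2.  -0.1]
118.0 [ 0.9   0.1  -0.13] [-0.  -4.  -0.1]
120.0 [ 1.34  0.1  -0.17] [-0.  -6.  -0.1]
122.0 [ 1.79  0.1  -0.2 ] [-0.  -8.  -0.1]
124.0 [ 2.23  0.1  -0.21] [ -0.  -10.   -0.1]
```

```bash
python3 -m pendant '[{"delta_pos":[0.44,0,-0.08],"twist":[0,-2,0],"grip":0},{"delta_pos":[0.89,0,-0.14],"twist":[0,-4,0],"grip":0},{"delta_pos":[1.33,0,-0.19],"twist":[0,-6,0],"grip":0},{"delta_pos":[1.78,0,-0.22],"twist":[0,-8,0],"grip":0},{"delta_pos":[2.22,0,-0.23],"twist":[0,-10,0],"grip":0}]'; python3 arc.py 126 128 130 132 134
```

```text
time_s: 16.3
ee_pos: [516.5, 85.4, 28.0]
ee_rot: [-90.0, 0.1, -146.0]
force: [0.7, -1.2, 0.3]
gripper_width: 0.7
t 16.3 pos [516.5  85.4  28. ] phi(yaw) 124.0 rad 126.1 back 24.2 F [ 0.68 -1.18  0.33] Ftan(on tool, ccw) 0.09
126.0 [ 0.46  0.1  -0.06] [-0.1 -2.  -0.1]
128.0 [ 0.9   0.1  -0.13] [-0.1 -4.  -0.1]
130.0 [ 1.35  0.1  -0.17] [-0.1 -6.  -0.1]
132.0 [ 1.8  0.1 -0.2] [-0.1 -8.  -0.1]
134.0 [ 2.24  0.09 -0.21] [ -0.1 -10.   -0.1]
```

```bash
python3 -m pendant '[{"delta_pos":[0.45,0,-0.08],"twist":[0,-2,0],"grip":0},{"delta_pos":[0.89,0,-0.14],"twist":[0,-4,0],"grip":0},{"delta_pos":[1.33,0,-0.18],"twist":[0,-6,0],"grip":0},{"delta_pos":[1.78,0,-0.21],"twist":[0,-8,0],"grip":0},{"delta_pos":[2.22,0,-0.22],"twist":[0,-10,0],"grip":0}]'; python3 arc.py 136 138 140 142 144
```

```text
time_s: 16.8
ee_pos: [496.8, 74.9, 28.0]
ee_rot: [-89.9, 0.1, -136.0]
force: [0.1, 0.1, 0.1]
gripper_width: 0.5
t 16.8 pos [496.8  74.9  28. ] phi(yaw) 134.0 rad 126.1 back 24.2 F [0.1  0.1  0.14] Ftan(on tool, ccw) -0.14
136.0 [ 0.46  0.1  -0.06] [-0.1 -2.  -0.1]
138.0 [ 0.91  0.1  -0.12] [-0.1 -4.  -0.1]
140.0 [ 1.35  0.1  -0.17] [-0.1 -6.  -0.1]
142.0 [ 1.8   0.09 -0.2 ] [-0.1 -8.  -0.1]
144.0 [ 2.25  0.09 -0.21] [ -0.1 -10.   -0.1]
```

```bash
python3 -m pendant '[{"delta_pos":[0.45,0,-0.08],"twist":[0,-2,0],"grip":0},{"delta_pos":[0.89,0,-0.14],"twist":[0,-4,0],"grip":0},{"delta_pos":[1.33,0,-0.18],"twist":[0,-6,0],"grip":0},{"delta_pos":[1.78,0,-0.21],"twist":[0,-8,0],"grip":0},{"delta_pos":[2.22,0,-0.22],"twist":[0,-10,0],"grip":0}]'; python3 arc.py 145 146 147 148 150;  python3 - <<'E'
from h import *
from workcell import imaging,state
for n in('top','scene'):
    p,d=imaging.grab_frame(n);cv2.imwrite(f'pics/{n}10.png',p[:,:,::-1])
a=cv2.imread('pics/top10.png')[140:280,270:410];b=cv2.imread('pics/scene10.png')[140:280,220:360]
cv2.imwrite('pics/z10.png',np.hstack([cv2.resize(q,(400,400),interpolation=cv2.INTER_CUBIC) for q in(a,b)]))
E
```

```text
time_s: 17.3
ee_pos: [479.3, 61.0, 28.0]
ee_rot: [-89.9, 0.1, -126.0]
force: [0.9, -0.4, -0.5]
gripper_width: 0.2
t 17.3 pos [479.3  61.   28. ] phi(yaw) 143.99 rad 126.1 back 24.2 F [ 0.9  -0.38 -0.51] Ftan(on tool, ccw) -0.22
145.0 [ 0.25  0.1  -0.03] [-0.1 -1.  -0.1]
146.0 [ 0.47  0.1  -0.07] [-0.1 -2.  -0.1]
147.0 [ 0.69  0.1  -0.1 ] [-0.1 -3.  -0.1]
148.0 [ 0.91  0.1  -0.13] [-0.1 -4.  -0.1]
150.0 [ 1.36  0.1  -0.17] [-0.1 -6.  -0.1]
```

View pics/z10.png

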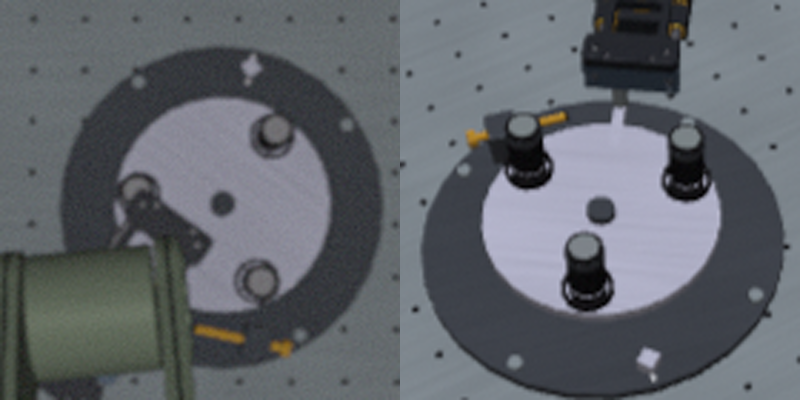

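```bash
python3 - <<'E'
from h import *
from workcell import imaging
S=imaging.camera_info('scene');T=imaging.camera_info('top');k=400/140
C=np.array([567,-32.7])
for n,c,x0,u,v,z in(('spoke',S,220,219,112,40),('cup',S,220,185,247,100),('t',S,220,286,136,100),('t',S,220,123,128,100),('tip',S,220,166,118,35),('cupT',T,270,276,129,100),('tT',T,270,261,279,100)):
    w=p2w(c,x0+(u+.5)/k-.5,140+(v+.5)/k-.5,z)[:2];r=w-C;print(n,w.round(1),round(np.hypot(*r),1),round(np.degrees(np.arctan2(r[1],r[0])),1))
E
```

```text
spoke [475.   33.5] 113.3 144.3
cup [631.  -77.3] 78.0 -34.9
t [573.3  45.5] 78.4 85.4
t [498.5 -66. ] 76.2 -154.1
tip [453.6  -8.8] 115.9 168.1
cupT [630.2 -76.9] 77.1 -34.9
tT [498.1 -63.3] 75.4 -156.1
```

```bash
python3 -m pendant '[{"delta_pos":[0.4,0,-0.07],"twist":[0,-1.8,0],"grip":0},{"delta_pos":[0.8,0,-0.13],"twist":[0,-3.6,0],"grip":0},{"delta_pos":[1.2,0,-0.17],"twist":[0,-5.4,0],"grip":0},{"delta_pos":[1.6,0,-0.2],"twist":[0,-7.2,0],"grip":0},{"delta_pos":[2.0,0,-0.21],"twist":[0,-9,0],"grip":0}]'; python3 arc.py 154 155 156 157 158
```

```text
time_s: 17.9
ee_pos: [465.6, 46.2, 27.8]
ee_rot: [-90.0, 0.1, -117.1]
force: [0.7, 1.7, 0.6]
gripper_width: 0.3
t 17.9 pos [465.6  46.2  27.8] phi(yaw) 152.95 rad 126.2 back 24.2 F [0.68 1.72 0.55] Ftan(on tool, ccw) -1.84
154.0 [ 0.25  0.08 -0.03] [-0.  -1.1 -0.1]
155.0 [ 0.47  0.08 -0.06] [-0.  -2.1 -0.1]
156.0 [ 0.69  0.08 -0.09] [-0.  -3.1 -0.1]
157.0 [ 0.92  0.08 -0.12] [-0.  -4.1 -0.1]
158.0 [ 1.14  0.08 -0.15] [-0.  -5.1 -0.1]
```

```bash
python3 -m pendant '[{"delta_pos":[0.22,0,-0.03],"twist":[0,-1,0],"grip":0},{"delta_pos":[0.44,0,-0.07],"twist":[0,-2,0],"grip":0},{"delta_pos":[0.66,0,-0.1],"twist":[0,-3,0],"grip":0},{"delta_pos":[0.88,0,-0.13],"twist":[0,-4,0],"grip":0},{"delta_pos":[1.1,0,-0.15],"twist":[0,-5,0],"grip":0}]'; python3 arc.py 159 160 161
```

```text
time_s: 18.4
ee_pos: [458.9, 36.7, 27.6]
ee_rot: [-90.0, 0.0, -112.0]
force: [0.3, 0.9, 1.4]
gripper_width: 0.5
t 18.4 pos [458.9  36.7  27.6] phi(yaw) 158.04 rad 126.2 back 24.0 F [0.35 0.89 1.4 ] Ftan(on tool, ccw) -0.96
159.0 [ 0.21  0.06 -0.02] [-0. -1. -0.]
160.0 [ 0.43  0.06 -0.06] [-0. -2. -0.]
161.0 [ 0.65  0.06 -0.09] [-0. -3. -0.]
```

```bash
python3 -m pendant '[{"delta_pos":[0.13,0,-0.02],"twist":[0,-0.6,0],"grip":0},{"delta_pos":[0.26,0,-0.04],"twist":[0,-1.2,0],"grip":0},{"delta_pos":[0.4,0,-0.06],"twist":[0,-1.8,0],"grip":0},{"delta_pos":[0.53,0,-0.08],"twist":[0,-2.4,0],"grip":0},{"delta_pos":[0.66,0,-0.1],"twist":[0,-3,0],"grip":0}]'; python3 arc.py 162;  python3 - <<'E'
from h import *
from workcell import imaging,state
p,d=imaging.grab_frame('scene');cv2.imwrite('pics/z11.png',cv2.resize(p[150:230,230:330,::-1],None,fx=7,fy=7,interpolation=cv2.INTER_CUBIC))
E
```

```text
time_s: 18.9
ee_pos: [455.5, 31.0, 27.6]
ee_rot: [-90.0, 0.0, -109.0]
force: [1.6, 1.2, 0.7]
gripper_width: 0.5
t 18.9 pos [455.5  31.   27.6] phi(yaw) 161.02 rad 126.2 back 23.9 F [1.56 1.19 0.67] Ftan(on tool, ccw) -1.63
162.0 [ 0.21  0.06 -0.02] [-0. -1. -0.]
```

View pics/z11.png

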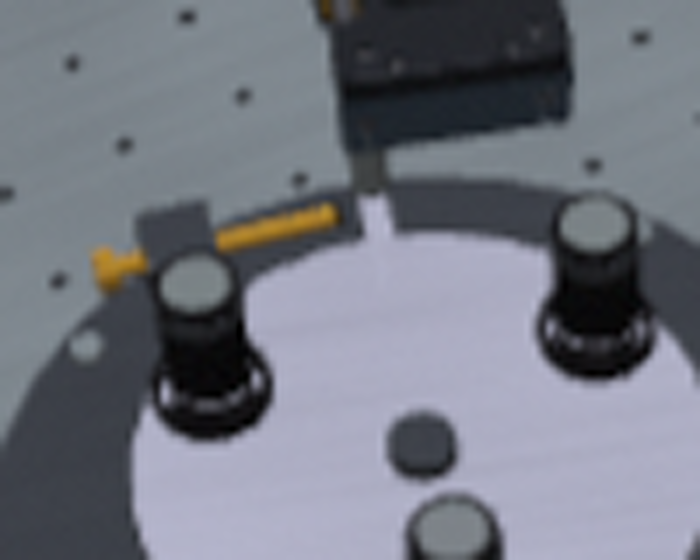

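The brass end is at (337,213) and the spoke's flank at (358,205). The dark rubber tip lies in between, so I'll take small steps now.

```bash
for i in 1; do python3 -m pendant '[{"delta_pos":[0.03,0,0],"twist":[0,-0.13,0],"grip":0},{"delta_pos":[0.06,0,-0.01],"twist":[0,-0.26,0],"grip":0},{"delta_pos":[0.09,0,-0.01],"twist":[0,-0.4,0],"grip":0},{"delta_pos":[0.09,0,-0.01],"twist":[0,-0.4,0],"grip":0},{"delta_pos":[0.09,0,-0.01],"twist":[0,-0.4,0],"grip":0}]'; python3 arc.py; done; python3 -m pendant '[{"delta_pos":[0.03,0,0],"twist":[0,-0.13,0],"grip":0},{"delta_pos":[0.06,0,-0.01],"twist":[0,-0.26,0],"grip":0},{"delta_pos":[0.09,0,-0.01],"twist":[0,-0.4,0],"grip":0},{"delta_pos":[0.09,0,-0.01],"twist":[0,-0.4,0],"grip":0},{"delta_pos":[0.09,0,-0.01],"twist":[0,-0.4,0],"grip":0}]'; python3 arc.py
```

```text
time_s: 19.45
ee_pos: [455.0, 30.2, 27.5]
ee_rot: [-90.0, -0.0, -108.6]
force: [1.0, 0.9, 0.3]
gripper_width: 0.4
t 19.45 pos [455.   30.2  27.5] phi(yaw) 161.37 rad 126.2 back 23.8 F [1.01 0.88 0.31] Ftan(on tool, ccw) -1.15
time_s: 19.95
ee_pos: [454.6, 29.4, 27.5]
ee_rot: [-90.0, -0.0, -108.2]
force: [0.8, 0.7, 0.4]
gripper_width: 0.5
t 19.95 pos [454.6  29.4  27.5] phi(yaw) 161.77 rad 126.2 back 23.8 F [0.77 0.68 0.37] Ftan(on tool, ccw) -0.89
```

```bash
python3 -m pendant '[{"delta_pos":[0.03,0,0],"twist":[0,-0.13,0],"grip":0},{"delta_pos":[0.06,0,-0.01],"twist":[0,-0.26,0],"grip":0},{"delta_pos":[0.09,0,-0.01],"twist":[0,-0.4,0],"grip":0},{"delta_pos":[0.09,0,-0.01],"twist":[0,-0.4,0],"grip":0},{"delta_pos":[0.09,0,-0.01],"twist":[0,-0.4,0],"grip":0}]'; python3 arc.py
```

```text
time_s: 20.45
ee_pos: [454.1, 28.5, 27.5]
ee_rot: [-90.0, -0.0, -107.8]
force: [0.3, 0.6, 0.4]
gripper_width: 0.5
t 20.45 pos [454.1  28.5  27.5] phi(yaw) 162.16 rad 126.2 back 23.7 F [0.34 0.6  0.37] Ftan(on tool, ccw) -0.68
```

```bash
python3 -m pendant '[{"delta_pos":[0.03,0,0],"twist":[0,-0.13,0],"grip":0},{"delta_pos":[0.06,0,-0.01],"twist":[0,-0.26,0],"grip":0},{"delta_pos":[0.09,0,-0.01],"twist":[0,-0.4,0],"grip":0},{"delta_pos":[0.09,0,-0.01],"twist":[0,-0.4,0],"grip":0},{"delta_pos":[0.09,0,-0.01],"twist":[0,-0.4,0],"grip":0}]'; python3 arc.py
```

```text
time_s: 20.95
ee_pos: [453.8, 27.7, 27.5]
ee_rot: [-90.0, -0.0, -107.4]
force: [-0.5, 1.0, 0.2]
gripper_width: 0.4
t 20.95 pos [453.8  27.7  27.5] phi(yaw) 162.57 rad 126.1 back 23.7 F [-0.49  1.05  0.16] Ftan(on tool, ccw) -0.85
```

```bash
python3 -m pendant '[{"delta_pos":[0.04,0,0],"twist":[0,-0.15,0],"grip":0},{"delta_pos":[0.07,0,-0.01],"twist":[0,-0.3,0],"grip":0},{"delta_pos":[0.11,0,-0.01],"twist":[0,-0.5,0],"grip":0},{"delta_pos":[0.11,0,-0.01],"twist":[0,-0.5,0],"grip":0},{"delta_pos":[0.11,0,-0.01],"twist":[0,-0.5,0],"grip":0}]'; python3 arc.py
```

```text
time_s: 21.45
ee_pos: [453.4, 26.7, 27.5]
ee_rot: [-90.0, -0.0, -106.9]
force: [0.8, 1.1, -0.4]
gripper_width: 0.2
t 21.45 pos [453.4  26.7  27.5] phi(yaw) 163.06 rad 125.9 back 23.7 F [ 0.77  1.08 -0.44] Ftan(on tool, ccw) -1.26
```

```bash
python3 -m pendant '[{"delta_pos":[0.04,0,0],"twist":[0,-0.15,0],"grip":0},{"delta_pos":[0.07,0,-0.01],"twist":[0,-0.3,0],"grip":0},{"delta_pos":[0.11,0,-0.01],"twist":[0,-0.5,0],"grip":0},{"delta_pos":[0.11,0,-0.01],"twist":[0,-0.5,0],"grip":0},{"delta_pos":[0.11,0,-0.01],"twist":[0,-0.5,0],"grip":0}]'; python3 arc.py;  python3 - <<'E'
from h import *
from workcell import imaging,state
p,d=imaging.grab_frame('scene');cv2.imwrite('pics/z12.png',cv2.resize(p[150:230,230:330,::-1],None,fx=7,fy=7,interpolation=cv2.INTER_CUBIC))
E
```

```text
time_s: 21.95
ee_pos: [453.0, 25.7, 27.5]
ee_rot: [-90.0, 0.0, -106.4]
force: [0.8, 1.8, 0.7]
gripper_width: 0.7
t 21.95 pos [453.   25.7  27.5] phi(yaw) 163.57 rad 125.8 back 23.7 F [0.79 1.81 0.69] Ftan(on tool, ccw) -1.96
```

View pics/z12.png

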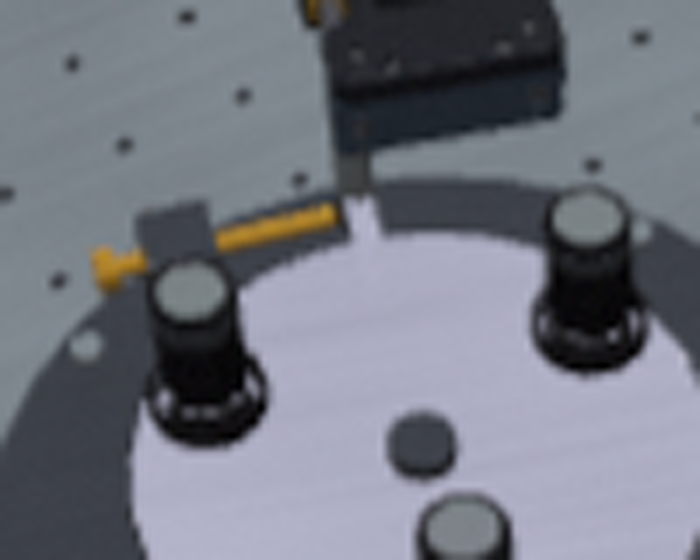

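```bash
python3 -m pendant '[{"delta_pos":[0.03,0,0],"twist":[0,-0.13,0],"grip":0},{"delta_pos":[0.05,0,-0.01],"twist":[0,-0.23,0],"grip":0},{"delta_pos":[0.05,0,-0.01],"twist":[0,-0.23,0],"grip":0},{"delta_pos":[0.05,0,-0.01],"twist":[0,-0.23,0],"grip":0},{"delta_pos":[0.05,0,-0.01],"twist":[0,-0.23,0],"grip":0}]'; python3 arc.py
```

```text
time_s: 22.5
ee_pos: [452.9, 25.3, 27.5]
ee_rot: [-90.0, 0.0, -106.2]
force: [0.6, 1.1, -1.4]
gripper_width: 0.4
t 22.5 pos [452.9  25.3  27.5] phi(yaw) 163.8 rad 125.8 back 23.8 F [ 0.64  1.07 -1.43] Ftan(on tool, ccw) -1.21
```

```bash
python3 -m pendant '[{"delta_pos":[0.03,0,0],"twist":[0,-0.13,0],"grip":0},{"delta_pos":[0.05,0,-0.01],"twist":[0,-0.23,0],"grip":0},{"delta_pos":[0.05,0,-0.01],"twist":[0,-0.23,0],"grip":0},{"delta_pos":[0.05,0,-0.01],"twist":[0,-0.23,0],"grip":0},{"delta_pos":[0.05,0,-0.01],"twist":[0,-0.23,0],"grip":0}]'; python3 arc.py
```

```text
time_s: 23.0
ee_pos: [452.6, 24.8, 27.5]
ee_rot: [-90.0, 0.0, -106.0]
force: [-0.2, 0.1, -0.2]
gripper_width: 0.3
t 23.0 pos [452.6  24.8  27.5] phi(yaw) 164.03 rad 125.8 back 23.8 F [-0.23  0.15 -0.21] Ftan(on tool, ccw) -0.08
```

```bash
python3 -m pendant '[{"delta_pos":[0.03,0,0],"twist":[0,-0.13,0],"grip":0},{"delta_pos":[0.06,0,-0.01],"twist":[0,-0.27,0],"grip":0},{"delta_pos":[0.07,0,-0.01],"twist":[0,-0.32,0],"grip":0},{"delta_pos":[0.07,0,-0.01],"twist":[0,-0.32,0],"grip":0},{"delta_pos":[0.07,0,-0.01],"twist":[0,-0.32,0],"grip":0}]'; python3 arc.py
```

```text
time_s: 23.5
ee_pos: [452.3, 24.1, 27.5]
ee_rot: [-90.0, 0.0, -105.7]
force: [0.1, 1.1, 0.4]
gripper_width: 0.3
t 23.5 pos [452.3  24.1  27.5] phi(yaw) 164.35 rad 125.8 back 23.8 F [0.1  1.06 0.37] Ftan(on tool, ccw) -1.04
```

```bash
python3 -m pendant '[{"delta_pos":[0.03,0,0],"twist":[0,-0.13,0],"grip":0},{"delta_pos":[0.06,0,-0.01],"twist":[0,-0.27,0],"grip":0},{"delta_pos":[0.07,0,-0.01],"twist":[0,-0.32,0],"grip":0},{"delta_pos":[0.07,0,-0.01],"twist":[0,-0.32,0],"grip":0},{"delta_pos":[0.07,0,-0.01],"twist":[0,-0.32,0],"grip":0}]'; python3 arc.py
```

```text
time_s: 24.0
ee_pos: [452.1, 23.6, 27.5]
ee_rot: [-90.0, 0.0, -105.3]
force: [0.7, 2.3, -0.4]
gripper_width: 0.6
t 24.0 pos [452.1  23.6  27.5] phi(yaw) 164.66 rad 125.7 back 23.9 F [ 0.73  2.29 -0.39] Ftan(on tool, ccw) -2.41
```

```bash
python3 -m pendant '[{"delta_pos":[0.02,0,0],"twist":[0,-0.1,0],"grip":0},{"delta_pos":[0.05,0,-0.01],"twist":[0,-0.23,0],"grip":0},{"delta_pos":[0.05,0,-0.01],"twist":[0,-0.23,0],"grip":0},{"delta_pos":[0.05,0,-0.01],"twist":[0,-0.23,0],"grip":0},{"delta_pos":[0.05,0,-0.01],"twist":[0,-0.23,0],"grip":0}]'; python3 arc.py
```

```text
time_s: 24.5
ee_pos: [451.9, 23.4, 27.6]
ee_rot: [-90.0, 0.0, -105.1]
force: [1.5, 5.2, -0.2]
gripper_width: 0.3
t 24.5 pos [451.9  23.4  27.6] phi(yaw) 164.89 rad 125.7 back 24.1 F [ 1.53  5.18 -0.23] Ftan(on tool, ccw) -5.4
```

```bash
python3 -m pendant '[{"delta_pos":[0.02,0,0],"twist":[0,-0.1,0],"grip":0},{"delta_pos":[0.04,0,-0.01],"twist":[0,-0.18,0],"grip":0},{"delta_pos":[0.04,0,-0.01],"twist":[0,-0.18,0],"grip":0},{"delta_pos":[0.04,0,-0.01],"twist":[0,-0.18,0],"grip":0},{"delta_pos":[0.04,0,-0.01],"twist":[0,-0.18,0],"grip":0}]'; python3 arc.py
```

```text
time_s: 25.0
ee_pos: [451.8, 23.3, 27.6]
ee_rot: [-90.0, 0.1, -105.0]
force: [1.2, 6.5, -0.2]
gripper_width: 0.3
t 25.0 pos [451.8  23.3  27.6] phi(yaw) 165.05 rad 125.7 back 24.4 F [ 1.24  6.53 -0.19] Ftan(on tool, ccw) -6.63
```

Firm contact: 6.6 N at the post, about 5 N on the screw after drag. I'll back off slowly so the rubber relaxes without throwing the spoke back.

```bash
python3 -m pendant '[{"delta_pos":[-0.03,0,0],"twist":[0,0,0],"grip":0},{"delta_pos":[-0.06,0,0],"twist":[0,0,0],"grip":0},{"delta_pos":[-0.09,0,0],"twist":[0,0,0],"grip":0},{"delta_pos":[-0.12,0,0],"twist":[0,0,0],"grip":0},{"delta_pos":[-0.15,0,0],"twist":[0,0,0],"grip":0}]'; python3 arc.py;  python3 -m pendant '[{"delta_pos":[-0.05,0,0],"twist":[0,0,0],"grip":0},{"delta_pos":[-0.1,0,0],"twist":[0,0,0],"grip":0},{"delta_pos":[-0.2,0,0],"twist":[0,0,0],"grip":0},{"delta_pos":[-0.4,0,0],"twist":[0,0,0],"grip":0},{"delta_pos":[-0.8,0,0],"twist":[0,0,0],"grip":0}]'; python3 arc.py
```

```text
time_s: 25.5
ee_pos: [451.9, 23.6, 27.5]
ee_rot: [-90.0, -0.1, -104.9]
force: [0.4, 0.1, 0.2]
gripper_width: 0.5
t 25.5 pos [451.9  23.6  27.5] phi(yaw) 165.11 rad 125.7 back 24.8 F [0.41 0.09 0.15] Ftan(on tool, ccw) -0.2
time_s: 26.0
ee_pos: [454.0, 31.9, 27.5]
ee_rot: [-90.0, -0.0, -104.9]
force: [0.2, -0.1, -0.1]
gripper_width: 0.4
t 26.0 pos [454.   31.9  27.5] phi(yaw) 165.06 rad 125.9 back 33.3 F [ 0.23 -0.09 -0.09] Ftan(on tool, ccw) 0.03
```

```bash
python3 -m pendant '[{"delta_pos":[-0.6,0,0],"twist":[0,0,0],"grip":0},{"delta_pos":[-1,-2,0],"twist":[0,0,0],"grip":0},{"delta_pos":[-1,-5,0],"twist":[0,0,0],"grip":0},{"delta_pos":[-1,-9,0],"twist":[0,0,0],"grip":0},{"delta_pos":[-1,-11,0],"twist":[0,0,0],"grip":0}]'; python3 arc.py;  python3 - <<'E'
from h import *
from workcell import imaging,state
c=imaging.camera_info('wrist');p,d=imaging.grab_frame('wrist');cv2.imwrite('pics/w13.png',p[:,:,::-1]);print(state()['qpos'].round(1))
p,d=imaging.grab_frame('scene');cv2.imwrite('pics/z13.png',cv2.resize(p[150:230,230:330,::-1],None,fx=7,fy=7,interpolation=cv2.INTER_CUBIC))
E
```

```text
time_s: 26.5
ee_pos: [458.3, 42.1, 140.5]
ee_rot: [-89.7, 0.1, -104.9]
force: [0.9, 0.5, 0.3]
gripper_width: 0.3
t 26.5 pos [458.3  42.1 140.5] phi(yaw) 165.1 rad 124.3 back 44.4 F [0.91 0.48 0.27] Ftan(on tool, ccw) -0.7
[  3.8   9.3 107.    0.   63.2  18.7]
```

View pics/w13.png

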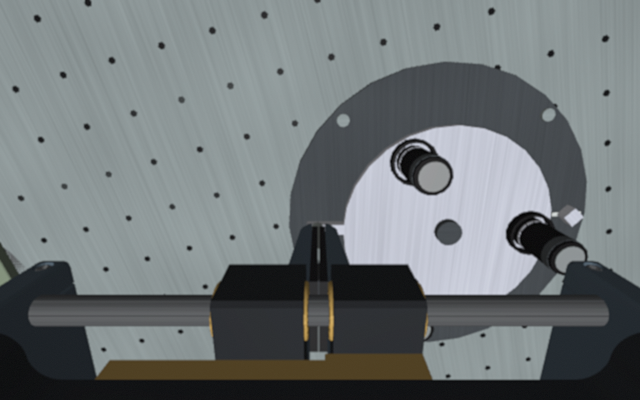

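View pics/z13.png

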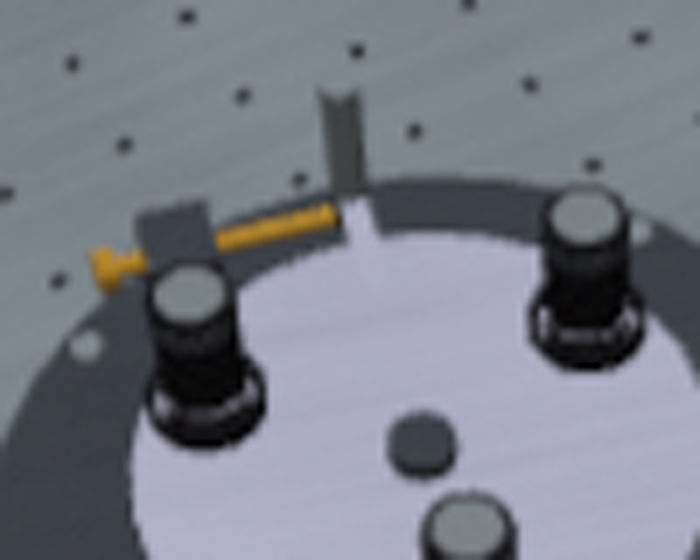

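```bash
python3 -m pendant '[{"delta_pos":[1.5,0,0],"twist":[0,0,0],"grip":0},{"delta_pos":[3,0,0],"twist":[0,0,0],"grip":0},{"delta_pos":[5,0,0],"twist":[0,0,0],"grip":0},{"delta_pos":[6,0,0],"twist":[0,0,0],"grip":0},{"delta_pos":[6,0,0],"twist":[0,0,0],"grip":0}]'; python3 - <<'E'
from h import *
from workcell import imaging,state
c=imaging.camera_info('wrist');p,d=imaging.grab_frame('wrist');cv2.imwrite('pics/w14.png',p[:,:,::-1]);u,v=w2p(c,[451,-5,35]);print(u,v)
u=int(u);v=int(v);cv2.imwrite('pics/w14z.png',cv2.resize(p[max(0,v-50):v+50,u-65:u+65,::-1],None,fx=6,fy=6,interpolation=cv2.INTER_CUBIC))
E
```

```text
time_s: 27.1
ee_pos: [440.3, -17.0, 136.6]
ee_rot: [-90.1, -0.0, -105.0]
force: [-0.1, 0.2, 0.2]
gripper_width: 0.7
325.8243505408942 170.34173794606454
```

View pics/w14z.png

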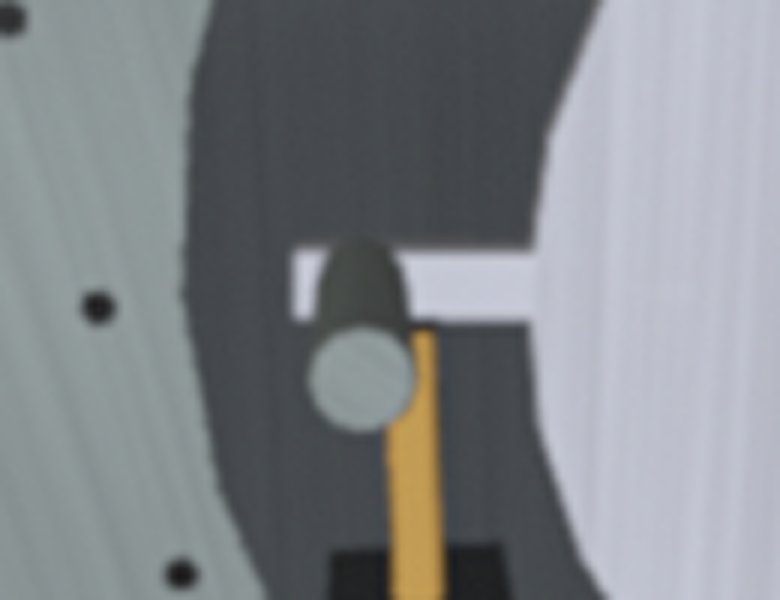

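The wrist close-up shows the spoke's flank (row 322) meeting the dark rubber cap on the screw's end (330), with no visible gap. I'll do one last overall check.

```bash
python3 - <<'E'
from h import *
from workcell import imaging,state
p,d=imaging.grab_frame('scene');cv2.imwrite('pics/s15.png',p[:,:,::-1]);print(state()['time_s'])
E
```

```text
27.2
```

View pics/s15.png

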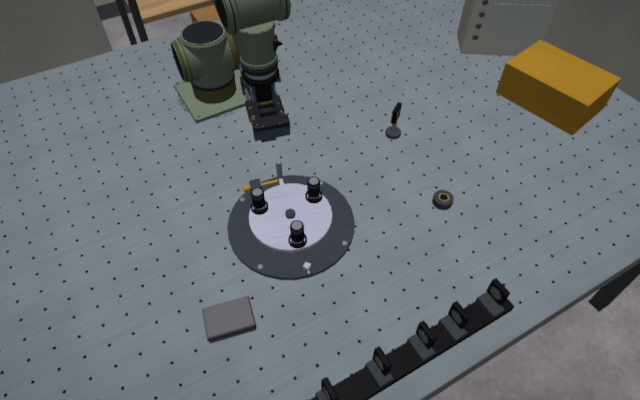

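All three tubes are upright in their cups, with the loaded one at (297,233). The mount (394,130), sensor (443,199) and case (229,318) are where they began, and the gripper is clear.

```bash
python3 -c "
from workcell import job; print(job.job_done())"
```

```text
the job is handed in; nothing more can be done
None
```

The tube is standing upright and released in the empty cup, and the spoke is resting against the tip of the stop screw. I handed the job in at about 27 s; the hand-in gave no verdict.

- **Loading:** The first grasp closed on nothing. Depth images showed the fingertips about 38 mm above the reported TCP, so I allowed for that and the second grasp held at 30 mm.
- **Pushing:** I pushed the post counter-clockwise with closed fingers, then went in sub-millimetre steps to first contact. I stopped at 6.6 N on the wrist, which I put at about 5 N on the screw after drag. Force readings were noisy by about 1 N. I backed off slowly and lifted clear.
- **Last checks:** A wrist close-up showed the spoke's flank on the rubber tip with no visible gap. The scene view showed all three tubes upright, the mount, sensor and case where they started, and the gripper clear of everything. The contact was judged by eye from that picture; I did not measure the force left on the screw after backing off.

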